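# Clear and lock home the polisher's catch tray

## Robot

A 6-joint arm with a two-finger parallel gripper is mounted at the origin on the work surface. World frame = base frame: x ahead of the robot, y to its left, z up, the work surface at z = 0. Lengths are in m, angles in rad, forces in N, time in s.
With the tool pointing down it reaches from about 0.325 to 0.875 m from the base axis. Payload 4.4 kg.
Tool frame: the origin (TCP) lies midway between the tips of the shut fingers; the grasp point (between the pads) lies 19 mm behind it; z points along the fingers, y is the direction in which the jaws open and shut (so a half turn about z gives the same grasp; the last joint's range is limited). The gripper opens to 85 mm and grips with 20 to 120 N. Pads are 22 mm wide; open, the fingers measure 114 mm over their backs; the gripper's body (76 mm by 85 mm) begins 54 mm behind the grasp point. The pads swing forward as they close: fully open they stand 13 mm farther back than shut.
Start: joints at [-1.458, 0.207, 1.542, -0, 1.393, -0.15], TCP at [0.149, -0.555, 0.231] pointing down, gripper open.
Joint ranges: [-2.73, 2.73], [-0.86, 2.22], [0.23, 2.46], [-1.11, 4.25], [0.08, 2.63], [-2.82, 2.82]. Speed limits (rad/s): [2.79, 2.79, 3.14, 3.14, 3.14, 3.14].

## Interface

Orientations are given as a 3x3 rotation matrix whose columns are the frame's x, y, z axes.
In Python, from bench import robot gives the robot as it stands. The module is installed in compiled form; this text tells all that it offers.
- The arm moves only by the shell command python3 -m pendant 'ROWS'. ROWS is JSON, a list of rows, each a list of 3 entries, a list of its own where there are three numbers: the shift along the tool's x, y, z in mm, then the turn, a rotation vector about the tool's x, y, z in degrees, then the closure, from 0 (fully open) to 1 (shut). In form: [[[dx, dy, dz], [ax, ay, az], gripper], ...]. A call has 1 to 12 rows; each row shifts and turns the commanded pose from where the row before left it, along the tool's axes as they then stand; what a row does not reach is not made up. A row lasts 1/12 s, in which the tool goes at most 41.7 mm and 7.16 degrees, less where a joint would pass 70% of its speed; a pose out of reach is approached as far as the arm can. A call is refused whole if a number of a shift passes 41.7 or a number of a turn 7.16, either way. A call with a gripper value outside its range is refused whole. The fingers move at their own pace and stop on an object; the grip force is fixed at half the most. Time passes only in rows, so rows that do not move let the fingers close. It gives the time, the measured TCP pose, the force and the opening at its end, in the units of the state.
- robot.get_state(): the state, without advancing time (a new reading comes with each control period).
- robot.capture(name): name is "scene" or "top"; returns a dict with "pixels" (480x640x3 uint8, blue, green, red), "depth" (480x640 float32, m along the optical axis (not along the pixel's ray), 0 where there is no reading), "fx", "fy", "cx", "cy" (pixels), "k1" (the pictures are not rectified: a ray, as slopes to the right and down, at radius r is drawn at 1 + k1 r^2 times it, then the intrinsics apply), "eye" and "orientation" of the camera in the world. Camera axes: x right, y down, z forward; pixel columns grow to the right and rows downward; lengths in m; the calibration is good to about 2 mm. A picture is of the moment at which its call begins.
- robot.sign_off(): hands the job in, once; it reports no verdict.
The state is a dict: "time": time; "qpos": joint angles; "qvel": joint speeds; "tau": joint torques, N m; "tcp_pos": TCP position; "orientation": TCP orientation; "force": force on the tool from outside, world axes, zero at the start; "ft_torque": the same for the moment, N m; "width": finger opening in m.
Only numpy, scipy, OpenCV 4.12 (cv2) and the standard library are available. Lean on these libraries where they do the work, as an engineer would, in place of code of your own. Each camera call takes 0.05 s, during which the arm holds its last target.

## Task

Clear the catch tray of the polishing unit: every wheel left in it goes into the shallow steel tray, every bar of compound into the wooden box. Lock the catch tray home too: push the taper drift down through one of the two flange holes until its collar sits on the flange, so that tray and bracket pull into line, and with the drift still in place drop the locking pin fully home in the other hole; then draw the drift and stand it back in the tool block. Leave the other things on the bench where they are.

Things in the scene. Friction and masses are not known exactly. Their poses are not given: they have to be found in the camera images.
- unit: Bench polishing unit, fixed: cream dust box 340 mm wide (x), 80 mm high; hood (330 mm high, its mouth from y = +145 mm on) and motor at its left (+y) end, open catch tray on top of it before the hood. Origin on the bench under the middle of the open part of the tray, z up, y into the hood. A steel bracket 6 mm thick with two vertical 20 mm holes is fixed to its front (-y) end.
- tray (a joint): Slide of the aluminium catch tray along the unit's y, in m: 0 = home, flange holes in line with the bracket's; positive = too far out (-y). Starts 6 to 9 mm out, stiff (about 5 N to shift), stays where left; travel -6 to +14 mm. Tray floor 86 mm above the bench, 308 mm wide inside, lips 14 mm high. Its front flange, 220 x 60 x 6 mm, lies 1 mm above the bracket, air below both.
- bracket_a (a point): Axis of the fixed bracket's vertical 20 mm hole at the unit's -x end, marked at the height of the top face of the tray flange above it (95 mm over the bench). Axes as the unit's; holes a and b are 120 mm apart.
- flange_a (a point): Centre of the 20 mm hole in the tray's flange above bracket_a, on the flange's top face, 95 mm over the bench; moves with the tray.
- bracket_b (a point): Axis of the fixed bracket's vertical 20 mm hole at the unit's +x end, marked at the height of the top face of the tray flange above it (95 mm over the bench). Axes as the unit's; holes a and b are 120 mm apart.
- flange_b (a point): Centre of the 20 mm hole in the tray's flange above bracket_b, on the flange's top face, 95 mm over the bench; moves with the tray.
- drift: Taper drift, dark steel, 0.2 kg, upright in the tool block, the taller of its two tools. Origin on its axis at the underside of its collar, z up. Below: shank 18 mm thick for 26 mm, then 62 mm of taper to a 6 mm tip (88 mm below the origin). Above: collar 30 mm across, 8 mm high, then a plain round grip 24 mm thick up to 70 mm above the origin.
- pin: Locking pin of the tray, bright steel, 0.12 kg, upright in the tool block, short with a wide knob. Origin on its axis at the underside of its collar, z up. Below: shank 16 mm thick, 42 mm long, the last 12 mm tapering to 8 mm. Above: collar 30 mm across, 8 mm high, a neck 16 mm thick to 28 mm, then a wide round knob 36 mm across up to 52 mm above the origin.
- block: Wooden tool block, fixed, 60 x 150 x 93 mm (x, y, z); origin under its centre. Two vertical 22 mm through holes on its long centre line, 80 mm apart; drift and pin stand in them hanging on their collars.
- block_hole0 (a point): Mouth of the block's hole at its -y end (22 mm), on the top face, 93 mm above the bench.
- block_hole1 (a point): Mouth of the block's hole at its +y end, likewise.
- wheel_tray: Steel tray for wheels, fixed, 190 x 190 mm outside, the shallower of the two containers: 30 mm high, walls and floor 5 mm. Origin under its centre.
- bar_box: Wooden box for compound bars, fixed, 190 x 190 mm outside, 50 mm high, walls and floor 8 mm. Origin under its centre.
- wheel0: Hard polishing wheel, rigid, may be absent; 76 mm across, 16 mm thick, with a round hub 24 mm thick standing up a further 22 mm in the middle of its top face (best gripped there). Origin at the centre of its underside, z up through the hub. About 0.08 kg, lies in the catch tray.
- wheel1: Hard polishing wheel, rigid, may be absent; 76 mm across, 16 mm thick, with a round hub 24 mm thick standing up a further 22 mm in the middle of its top face (best gripped there). Origin at the centre of its underside, z up through the hub. About 0.08 kg, lies in the catch tray.
- wheel2: Hard polishing wheel, rigid, may be absent; 76 mm across, 16 mm thick, with a round hub 24 mm thick standing up a further 22 mm in the middle of its top face (best gripped there). Origin at the centre of its underside, z up through the hub. About 0.08 kg, lies in the catch tray.
- bar0: Bar of polishing compound in a paper sleeve, may be absent; 80 x 34 x 30 mm (x, y, z), origin at the centre of its underside. About 0.15 kg, lies in the catch tray.
- bar1: Bar of polishing compound in a paper sleeve, may be absent; 80 x 34 x 30 mm (x, y, z), origin at the centre of its underside. About 0.15 kg, lies in the catch tray.
- jar: Lidded jar, 72 mm across, 90 mm high, loose; a bystander, to be left alone. Origin on the bench beneath it.
- can: Tin can, 66 mm across, 100 mm high, loose; a bystander, to be left alone. Origin on the bench beneath it.
- hammer: Hammer lying on the bench, 240 mm long, loose; a bystander, to be left alone. Origin on the bench beneath it.
- brush: Bench brush, 180 mm long, lying on the bench, loose; a bystander, to be left alone. Origin on the bench beneath it.
- dapping_block: Steel block, 50 x 50 x 30 mm, loose; a bystander, to be left alone. Origin on the bench beneath it.
- bowl: White ceramic bowl, 100 mm across, 40 mm high, loose; a bystander, to be left alone. Origin on the bench beneath it.

How it is judged:
By the outcome, as a careful person would: the job done as asked, in the order asked, and still so for the second after the job is handed in, with the robot touching nothing.
Of wheel0, wheel1, wheel2, bar0, bar1 only 3 to 5 are there at a start; the rules pass over those that are not, and their reading is None.
At some moment in a run one of wheel0, wheel1, wheel2, bar0, bar1 may be knocked a few centimetres aside while the robot is not near it.
It also fails if it takes over 210 s, if anything falls off the work surface, if the arm or the gripper's body presses on something with over 40 N, if the wrist force passes 120 N, or if a joint passes its speed limit or range.

## Working session

There is one attempt and no reset: what is moved stays moved. The work goes in short steps, Python scripts to look and compute and a shell command to move; the robot and the scene stay as the last step left them, time stands still between calls to the robot, and variables do not carry over. Pictures are saved under pics/ and viewed, and the job is handed in when it is done.

```bash
mkdir -p pics; ls; cat > h.py <<'E'
import numpy as np, cv2
from bench import robot
def cap(n,fn=None):
    c=robot.capture(n)
    if fn: cv2.imwrite('pics/'+fn,c['pixels'])
    return c
def ray(c,u,v):
    x=(u-c['cx'])/c['fx'];y=(v-c['cy'])/c['fy']
    r=np.hypot(x,y);s=r
    for _ in range(20): s=r/(1+c['k1']*s*s)
    k=s/r if r>0 else 1
    return np.array([x*k,y*k,1.])
def onz(c,u,v,z):
    d=np.array(c['orientation'])@ray(c,u,v);e=np.array(c['eye'])
    return e+d*(z-e[2])/d[2]
def dep(c,u,v):
    return np.array(c['eye'])+np.array(c['orientation'])@(ray(c,u,v)*c['depth'][int(v),int(u)])
def proj(c,p):
    q=np.array(c['orientation']).T@(np.array(p)-np.array(c['eye']));x,y=q[0]/q[2],q[1]/q[2]
    f=1+c['k1']*(x*x+y*y)
    return c['fx']*x*f+c['cx'],c['fy']*y*f+c['cy']
E
python3 - <<'E'
from h import *
for n in('scene','top'):
    c=cap(n,n+'0.png'); print(n,c['fx'],c['fy'],c['cx'],c['cy'],c['k1'],c['eye'],np.round(c['orientation'],3).tolist())
s=robot.get_state()
for k in s: print(k,np.round(s[k],4).tolist())
E
```

```text
pics
scene 503.5788774787803 503.5788774787803 322.32028573025923 237.82261311789696 -0.050312966209185614 [ 1.19369989 -0.3940732   0.73814975] [[0.467, 0.59, -0.659], [0.884, -0.301, 0.357], [0.012, -0.749, -0.663]]
top 611.1663647842805 611.1663647842805 307.65817071336886 240.15508400871337 -0.15471304159398208 [ 0.37206272 -0.04331048  1.25169582] [[-0.019, -0.984, 0.178], [-1.0, 0.015, -0.021], [0.018, -0.179, -0.984]]
time 0.1
qpos [-1.4585, 0.2074, 1.5428, 0.0, 1.3935, -0.1505]
qvel [0.0015, -0.0015, -0.0035, -0.002, -0.0007, -0.0004]
tau [-0.0003, -38.409, -29.2549, -0.0002, 0.0048, -0.0]
tcp_pos [0.1493, -0.5546, 0.2302]
orientation [[0.9657, 0.2598, -0.0002], [0.2598, -0.9657, 0.0021], [0.0003, -0.0021, -1.0]]
force [-0.051, -0.0336, 0.6829]
ft_torque [0.0044, 0.0017, 0.0205]
width 0.0853
```

View pics/scene0.png

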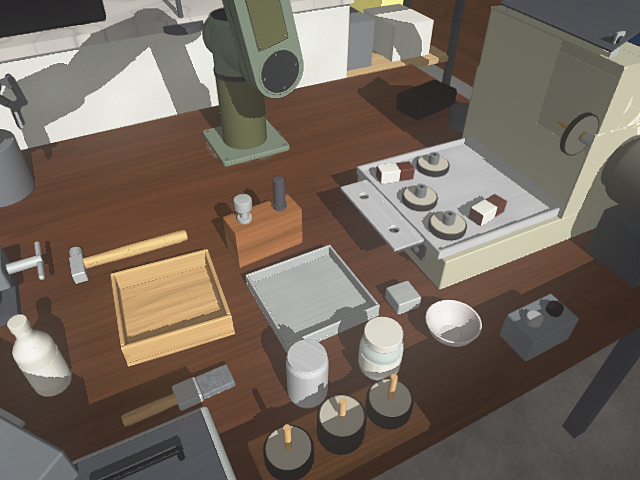

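View pics/top0.png

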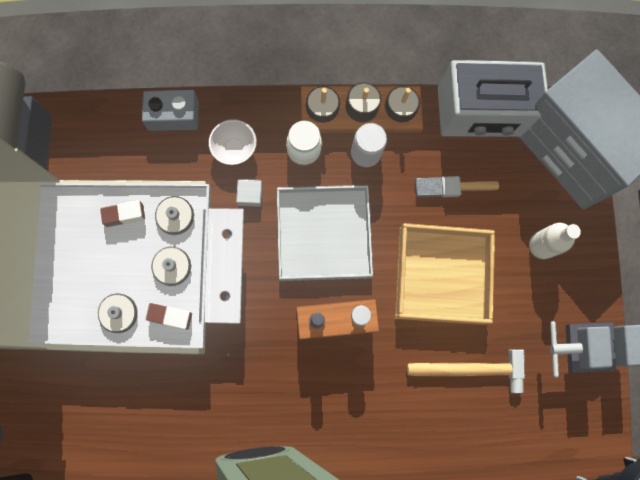

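The top view shows wheels with hubs at about (172,213), (168,265) and (113,312), and bars at (122,213) and (168,316). The flange holes are at (227,234) and (225,296), the drift at (317,320) and the pin at (361,316). I'll zoom in to measure.

```bash
python3 - <<'E'
from h import *
t=cv2.imread('pics/top0.png'); 
def crop(im,x,y,w,h,s,fn): cv2.imwrite('pics/'+fn,cv2.resize(im[y:y+h,x:x+w],None,fx=s,fy=s,interpolation=cv2.INTER_CUBIC))
crop(t,60,180,200,150,4,'tc1.png'); crop(t,280,290,110,60,6,'tc2.png')
s=cv2.imread('pics/scene0.png'); crop(s,335,130,200,150,4,'sc1.png')
E
```

```text
(no output)
```

View pics/tc1.png

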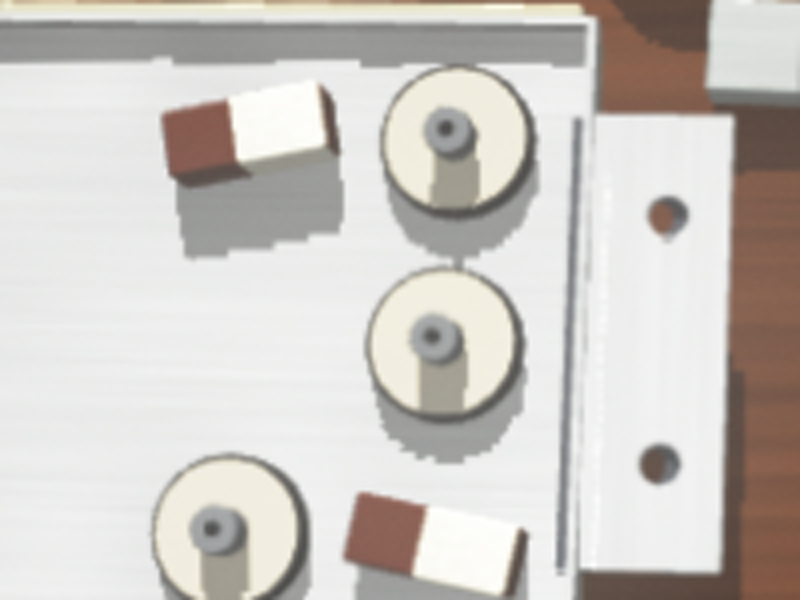

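View pics/tc2.png

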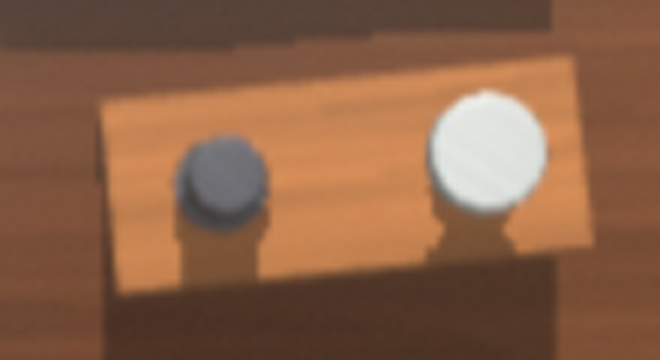

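View pics/sc1.png

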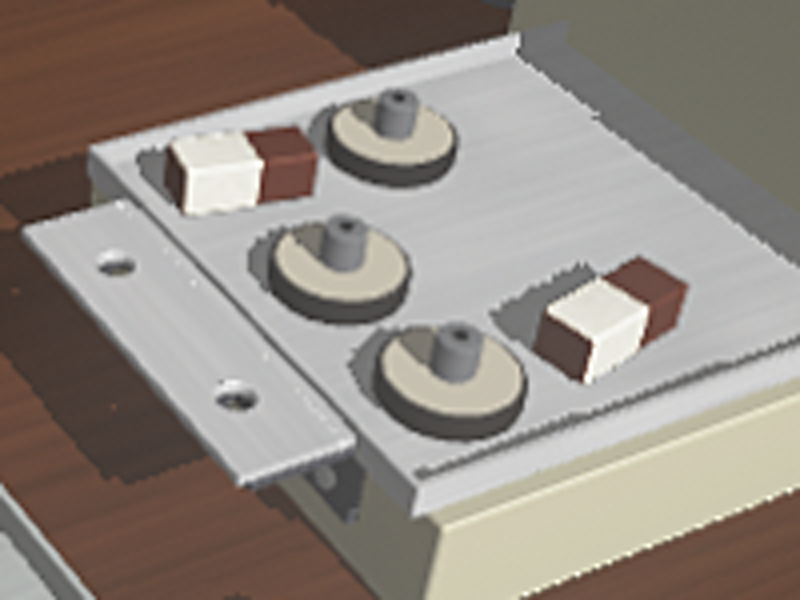

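```bash
python3 - <<'E'
from h import *
c=cap('top');s=cap('scene')
def P(name,cu,cv,x0,y0,k,z,cc=c):
    u=x0+(cu+.5)/k-.5;v=y0+(cv+.5)/k-.5
    d=dep(cc,round(u),round(v)); print(name,np.round([u,v],1),np.round(onz(cc,u,v,z)*1e3,1)[:2],'depth',np.round(d*1e3))
    return onz(cc,u,v,z)
for n,a,b,z in [('w0hub',445,129,.124),('w1hub',432,336,.124),('w2hub',211,529,.124),('fa/fb +x',668,216,.095),('f -x',660,464,.095),
 ('flTL',597,114,.095),('flTR',735,116,.095),('flBR',721,573,.095),('flBL',583,570,.095),
 ('bar0 mid w',276,128,.116),('b0 TL',162,116,.116),('b0 TR',321,83,.116),('b0 BR',333,146,.116),('b0 BL',174,177,.116),
 ('b1TL',364,493,.116),('b1TR',525,530,.116),('b1BR',505,597,.116),('b1BL',345,557,.116)]: P(n,a,b,60,180,4,z)
for n,a,b,z in [('drift',228,174,.163),('pin',488,151,.145),('bl',101,101,.093),('br',575,55,.093),('bbr',593,244,.093),('bbl',118,294,.093)]: P(n,a,b,280,290,6,z)
print('scene')
for n,a,b,z in [('w0hub',458,330,.124),('w1hub',346,224,.124),('w2hub',400,98,.124),('f+x',237,397,.095),('f-x',117,263,.095)]: P(n,a,b,335,130,4,z,s)
for n,u,v in [('wt TL',278,189),('TR',368,187),('BR',371,277),('BL',279,279)]: print(n,np.round(onz(c,u,v,.03)*1e3,1))
for n,u,v in [('bb TL',401,227),('TR',494,228),('BR',492,321),('BL',399,318)]: print(n,np.round(onz(c,u,v,.05)*1e3,1))
print('scene drift',np.round(onz(s,279,179,.163)*1e3,1),'pin',np.round(onz(s,243,199,.145)*1e3,1))
E
```

```text
w0hub [170.9 211.9] [634.9 191. ] depth [635. 191. 124.]
w1hub [167.6 263.6] [535.7 195. ] depth [535. 194. 125.]
w2hub [112.4 311.9] [446.4 297.9] depth [446. 299. 124.]
fa/fb +x [226.6 233.6] [596.8  87.6] depth [614.  98.   0.]
f -x [224.6 295.6] [477.1  91. ] depth [485. 101.   3.]
flTL [208.9 208.1] [647.8 122.6] depth [650. 124.  87.]
flTR [243.4 208.6] [645.7  55.3] depth [667.  64.   4.]
flBR [239.9 322.9] [425.3  62.1] depth [429.  70.   1.]
flBL [205.4 322.1] [427.5 127.4] depth [428. 129.  86.]
bar0 mid w [128.6 211.6] [638.7 275. ] depth [638. 275. 115.]
b0 TL [100.1 208.6] [645.8 331.7] depth [645. 332. 116.]
b0 TR [139.9 200.4] [660.6 253.8] depth [669. 261.  86.]
b0 BR [142.9 216.1] [629.4 246.8] depth [633. 250. 102.]
b0 BL [103.1 223.9] [615.6 324.4] depth [616. 326. 112.]
b1TL [150.6 302.9] [463.2 227.6] depth [463. 227. 114.]
b1TR [190.9 312.1] [445.3 151.5] depth [447. 155.  94.]
b1BR [185.9 328.9] [414.3 160.6] depth [415. 163. 103.]
b1BL [145.9 318.9] [433.4 236. ] depth [433. 236. 116.]
drift [317.6 318.6] [427.6 -81.9] depth [427. -83. 163.]
pin [360.9 314.8] [ 433.9 -161.2] depth [ 433. -161.  148.]
bl [296.4 306.4] [454.8 -44.8] depth [462. -44.   5.]
br [375.4 298.8] [ 466.6 -195.4] depth [ 474. -207.   -2.]
bbr [378.4 330.2] [ 406.8 -199.1] depth [ 407. -199.   90.]
bbl [299.2 338.6] [394.2 -49.2] depth [395. -49.  -5.]
scene
w0hub [449.1 212.1] [629.2 194.9] depth [632. 191. 128.]
w1hub [421.1 185.6] [531.2 198.6] depth [536. 194. 128.]
w2hub [434.6 154.1] [444.3 300.6] depth [444. 301. 124.]
f+x [393.9 228.9] [595.1  90.5] depth [587.  98.  86.]
f-x [363.9 195.4] [473.8  95.1] depth [467. 100.  90.]
wt TL [701.6 -10.6  30. ]
TR [ 703.5 -197.1   30. ]
BR [ 515.8 -196.3   30. ]
BL [514.9 -10.8  30. ]
bb TL [ 613.8 -258.5   50. ]
TR [ 609.2 -451.6   50. ]
BR [ 420.1 -434.4   50. ]
BL [ 431.1 -246.5   50. ]
scene drift [427.2 -78.8 163. ] pin [ 433.4 -159.   145. ]
```

```bash
cat >> h.py <<'E'
def go(x,y,z,yaw=None):
    """print tool-frame shift (mm) to world TCP target (mm) and tool-z turn (deg); shift is before the turn"""
    s=robot.get_state();R=np.array(s['orientation']);p=np.array(s['tcp_pos'])*1e3
    d=R.T@(np.array([x,y,z])-p);n=np.abs(d).max()/40
    y0=np.degrees(np.arctan2(R[1,0],R[0,0]))
    print('t%.1f'%s['time'],'pos',np.round(p,1),'yaw %.1f'%y0,'shift',np.round(d,1),'rows>=%.1f'%n,'tilt',np.round(R[:,2],3),'F',np.round(s['force'],1),'w',round(s['width']*1e3,1))
    if yaw is not None:
        import math
        print('turn az',round(-(yaw-y0),1),'or level',np.round(np.degrees(np.cross(R[:,2],[0,0,-1])@R),2))
E
cat > go.py <<'E'
import sys
from h import *
go(*map(float,sys.argv[1:]))
E
python3 go.py 633 192 220 0
```

```text
t0.2 pos [ 149.3 -554.8  230.6] yaw 15.1 shift [ 661.1 -595.5   11.6] rows>=16.5 tilt [-0.     0.001 -1.   ] F [-0.2  0.3  0.4] w 85.9
turn az 15.1 or level [-0.08 -0.01  0.  ]
```

```bash
python3 -m pendant '[[[0,0,0],[0,0,5],0.4],[[0,0,0],[0,0,5],0.4],[[0,0,0],[0,0,5],0.4]]'; python3 go.py 633 192 220 0
```

```text
time: 0.45
tcp_pos: [0.1493, -0.555, 0.2309]
orientation: [[1.0, -0.003, -0.0], [-0.003, -1.0, 0.001], [-0.0, -0.001, -1.0]]
force: [0.1, 0.4, -0.7]
width: 0.0522
t0.5 pos [ 149.3 -555.   230.9] yaw -0.2 shift [ 481.2 -748.6   11.4] rows>=18.7 tilt [-0.     0.001 -1.   ] F [ 0.1  0.4 -0.7] w 52.2
turn az -0.2 or level [-0.04  0.01 -0.  ]
```

```bash
python3 -m pendant '[[[20,-31,0],[0,0,0],0.4],[[20,-31,0],[0,0,0],0.4],[[20,-31,0],[0,0,0],0.4],[[20,-31,0],[0,0,0],0.4],[[20,-31,0],[0,0,0],0.4],[[20,-31,0],[0,0,0],0.4],[[20,-31,0],[0,0,0],0.4],[[20,-31,0],[0,0,0],0.4],[[20,-31,0],[0,0,0],0.4],[[20,-31,0],[0,0,0],0.4],[[20,-31,0],[0,0,0],0.4],[[20,-31,0],[0,0,0],0.4]]'; python3 go.py 633 192 220
```

```text
time: 1.45
tcp_pos: [0.3895, -0.1813, 0.2314]
orientation: [[1.0, 0.001, 0.0], [0.001, -1.0, -0.0], [0.0, 0.0, -1.0]]
force: [0.9, -0.3, 0.2]
width: 0.0511
t1.4 pos [ 389.5 -181.3  231.4] yaw 0.0 shift [ 243.8 -373.1   11.3] rows>=9.3 tilt [ 0. -0. -1.] F [ 0.9 -0.3  0.2] w 51.1
```

```bash
python3 -m pendant '[[[20,-31,1],[0,0,0],0.4],[[20,-31,1],[0,0,0],0.4],[[20,-31,1],[0,0,0],0.4],[[20,-31,1],[0,0,0],0.4],[[20,-31,1],[0,0,0],0.4],[[20,-31,1],[0,0,0],0.4],[[20,-31,1],[0,0,0],0.4],[[20,-31,1],[0,0,0],0.4],[[20,-31,1],[0,0,0],0.4],[[20,-31,1],[0,0,0],0.4],[[20,-31,1],[0,0,0],0.4],[[20,-31,1],[0,0,0],0.4]]'; python3 - <<'E'
from h import *
go(633,192,150); s=cap('scene','s1.png');t=cap('top','t1.png')
o=np.hstack([cv2.resize(s['pixels'][120:300,340:540],None,fx=2,fy=2),cv2.resize(t['pixels'][180:360,60:260],None,fx=2,fy=2)])
cv2.imwrite('pics/m1.png',o)
E
```

```text
time: 2.45
tcp_pos: [0.6291, 0.191, 0.2188]
orientation: [[1.0, 0.001, -0.001], [0.001, -1.0, -0.0], [-0.001, 0.0, -1.0]]
force: [0.2, -1.3, 0.3]
width: 0.0513
t2.5 pos [629.1 191.  218.8] yaw 0.1 shift [ 3.9 -1.  68.8] rows>=1.7 tilt [-0.001 -0.    -1.   ] F [ 0.2 -1.3  0.3] w 51.3
```

View pics/m1.png

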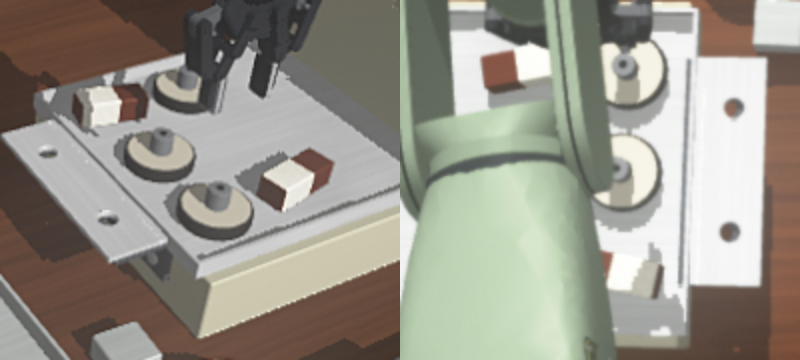

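The gripper is above wheel 0 and nothing in the tray has shifted, so I'm descending.

```bash
python3 -m pendant '[[[3,-1,25],[0,0,0],0.4],[[0,0,30],[0,0,0],0.4],[[0,0,30],[0,0,0],0.4],[[0,0,20],[0,0,0],0.4],[[0,0,9],[0,0,0],0.4],[[0,0,0],[0,0,0],0.4],[[0,0,0],[0,0,0],1],[[0,0,0],[0,0,0],1],[[0,0,0],[0,0,0],1],[[0,0,0],[0,0,0],1],[[0,0,0],[0,0,0],1]]'; python3 go.py 633 192 200
```

```text
time: 3.47
tcp_pos: [0.6335, 0.1904, 0.1081]
orientation: [[1.0, 0.001, 0.005], [0.001, -1.0, 0.001], [0.005, -0.001, -1.0]]
force: [0.2, -0.7, 4.8]
width: 0.022
t3.5 pos [633.5 190.4 108.1] yaw 0.1 shift [ -0.   -1.6 -91.9] rows>=2.3 tilt [ 0.005  0.001 -1.   ] F [ 0.2 -0.7  4.8] w 22.0
```

```bash
python3 -m pendant '[[[0,0,-30],[0,0,0],1],[[0,0,-30],[0,0,0],1],[[0,5,-25],[0,0,0],1],[[2,25,0],[0,0,0],1],[[2,33,0],[0,0,0],1],[[2,33,0],[0,0,0],1],[[2,33,0],[0,0,0],1],[[2,33,0],[0,0,0],1],[[2,33,0],[0,0,0],1],[[2,33,0],[0,0,0],1],[[2,33,0],[0,0,0],1],[[3,33,0],[0,0,0],1]]'; python3 go.py 650 -104 29; python3 - <<'E'
from h import *
s=cap('scene','s2.png')
E
```

```text
time: 4.47
tcp_pos: [0.6505, -0.1052, 0.1903]
orientation: [[1.0, 0.001, -0.0], [0.001, -1.0, 0.0], [-0.0, -0.0, -1.0]]
force: [1.0, -0.5, -1.4]
width: 0.0218
t4.5 pos [ 650.5 -105.2  190.3] yaw 0.1 shift [ -0.5  -1.1 161.3] rows>=4.0 tilt [-0.  0. -1.] F [ 1.  -0.5 -1.4] w 21.8
```

View pics/s2.png

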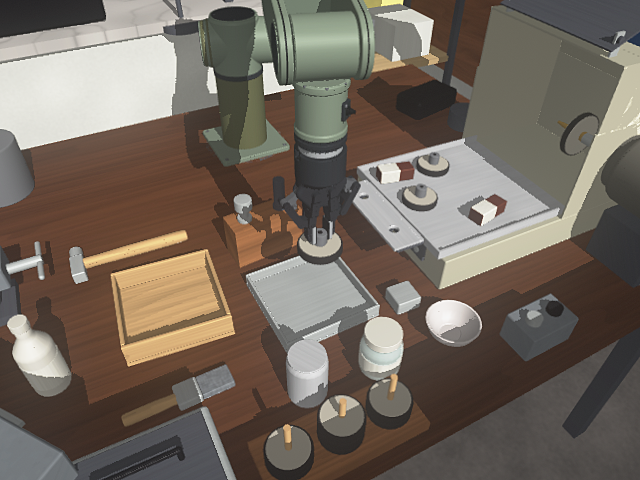

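The wheel is held level, at pixel (320,243) over the steel tray. I'm lowering it.

```bash
python3 -m pendant '[[[0,0,36],[0,0,0],1],[[0,0,36],[0,0,0],1],[[0,0,36],[0,0,0],1],[[0,0,32],[0,0,0],1],[[0,0,14],[0,0,0],1],[[0,0,5],[0,0,0],1],[[0,0,0],[0,0,0],1],[[0,0,0],[0,0,0],0.45],[[0,0,0],[0,0,0],0.4],[[0,0,0],[0,0,0],0.4],[[0,0,0],[0,0,0],0.4]]'; python3 go.py 534 196 200
```

```text
time: 5.43
tcp_pos: [0.6526, -0.1042, 0.0337]
orientation: [[1.0, 0.001, 0.004], [0.001, -1.0, -0.001], [0.004, 0.001, -1.0]]
force: [0.1, -0.4, 0.0]
width: 0.0511
t5.4 pos [ 652.6 -104.2   33.7] yaw 0.1 shift [-117.6 -300.1 -167.1] rows>=7.5 tilt [ 0.004 -0.001 -1.   ] F [ 0.1 -0.4  0. ] w 51.1
```

```bash
python3 -m pendant '[[[0,0,-20],[0,0,0],0.4],[[0,0,-35],[0,0,0],0.4],[[0,0,-35],[0,0,0],0.4],[[0,0,-35],[0,0,0],0.4],[[0,0,-35],[0,0,0],0.4]]'; python3 - <<'E'
from h import *
go(534,196,190)
t=cap('top','t3.png');s=cap('scene','s3.png')
cv2.imwrite('pics/m3.png',np.hstack([cv2.resize(s['pixels'][120:360,240:540],None,fx=1.3,fy=1.3),cv2.resize(t['pixels'][120:360,80:380],None,fx=1.3,fy=1.3)]))
E
```

```text
time: 5.85
tcp_pos: [0.651, -0.1038, 0.194]
orientation: [[1.0, 0.001, 0.001], [0.001, -1.0, -0.0], [0.001, 0.0, -1.0]]
force: [0.9, -0.8, 0.4]
width: 0.0516
t5.8 pos [ 651.  -103.8  194. ] yaw 0.1 shift [-116.7 -299.9    3.7] rows>=7.5 tilt [ 0.001 -0.    -1.   ] F [ 0.9 -0.8  0.4] w 51.6
```

View pics/m3.png

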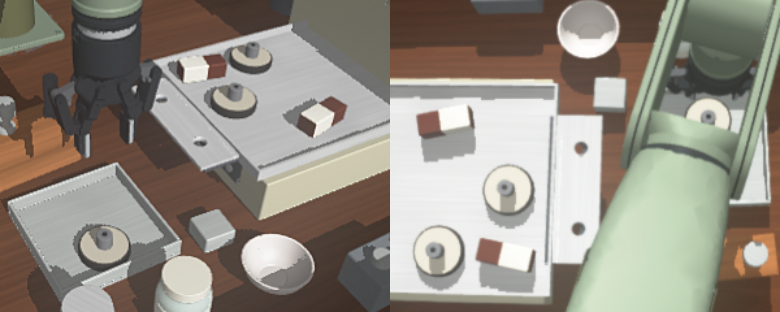

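Wheel 0 is flat in the steel tray and the rest hasn't moved. Next is wheel 1.

```bash
python3 -m pendant '[[[-13,-33,0],[0,0,0],0.4],[[-13,-33,0],[0,0,0],0.4],[[-13,-33,0],[0,0,0],0.4],[[-13,-33,0],[0,0,0],0.4],[[-13,-33,0],[0,0,0],0.4],[[-13,-33,0],[0,0,0],0.4],[[-13,-33,0],[0,0,0],0.4],[[-13,-33,0],[0,0,0],0.4],[[-13,-36,0],[0,0,0],0.4],[[0,0,25],[0,0,0],0.4],[[0,0,30],[0,0,0],0.4]]'; python3 go.py 534 195 107
```

```text
time: 6.87
tcp_pos: [0.5355, 0.1993, 0.1394]
orientation: [[1.0, 0.006, 0.009], [0.005, -1.0, 0.002], [0.009, -0.002, -1.0]]
force: [1.0, 0.1, 0.1]
width: 0.051
t6.9 pos [535.5 199.3 139.4] yaw 0.3 shift [-1.8  4.3 32.4] rows>=0.8 tilt [ 0.009  0.002 -1.   ] F [1.  0.1 0.1] w 51.0
```

```bash
python3 -m pendant '[[[0,2,12],[0,0,0],0.4],[[0,0,12],[0,0,0],0.4],[[0,0,8],[0,0,0],0.4],[[0,0,0],[0,0,0],0.4],[[0,0,0],[0,0,0],1],[[0,0,0],[0,0,0],1],[[0,0,0],[0,0,0],1],[[0,0,0],[0,0,0],1],[[0,0,0],[0,0,0],1]]'; python3 go.py 565 -149 190
```

```text
time: 7.62
tcp_pos: [0.5351, 0.1941, 0.106]
orientation: [[1.0, 0.001, 0.004], [0.001, -1.0, 0.0], [0.004, -0.0, -1.0]]
force: [0.0, -1.0, 4.3]
width: 0.0217
t7.6 pos [535.1 194.1 106. ] yaw 0.0 shift [ 29.9 343.1 -84. ] rows>=8.6 tilt [ 0.004  0.    -1.   ] F [ 0.  -1.   4.3] w 21.7
```

```bash
python3 -m pendant '[[[0,0,-28],[0,0,0],1],[[0,0,-28],[0,0,0],1],[[0,10,-28],[0,0,0],1],[[3,30,0],[0,0,0],1],[[3,34,0],[0,0,0],1],[[3,34,0],[0,0,0],1],[[3,34,0],[0,0,0],1],[[3,34,0],[0,0,0],1],[[3,34,0],[0,0,0],1],[[3,34,0],[0,0,0],1],[[3,34,0],[0,0,0],1],[[3,34,0],[0,0,0],1]]'; python3 go.py 565 -149 28
```

```text
time: 8.62
tcp_pos: [0.5606, -0.1193, 0.1881]
orientation: [[1.0, 0.001, -0.0], [0.001, -1.0, 0.0], [-0.0, -0.0, -1.0]]
force: [0.7, -0.1, -0.6]
width: 0.0218
t8.6 pos [ 560.6 -119.3  188.1] yaw 0.1 shift [  4.5  29.8 160.1] rows>=4.0 tilt [-0.  0. -1.] F [ 0.7 -0.1 -0.6] w 21.8
```

```bash
python3 -m pendant '[[[2,29,0],[0,0,0],1],[[2,1,36],[0,0,0],1],[[0,0,36],[0,0,0],1],[[0,0,36],[0,0,0],1],[[0,0,30],[0,0,0],1],[[0,0,14],[0,0,0],1],[[0,0,7],[0,0,0],1],[[0,0,0],[0,0,0],1],[[0,0,0],[0,0,0],0.45],[[0,0,0],[0,0,0],0.4],[[0,0,0],[0,0,0],0.4],[[0,0,0],[0,0,0],0.4]]'; python3 go.py 446 299 190
```

```text
time: 9.62
tcp_pos: [0.5663, -0.1484, 0.0311]
orientation: [[1.0, 0.001, 0.003], [0.001, -1.0, -0.001], [0.003, 0.001, -1.0]]
force: [0.1, 0.3, 0.4]
width: 0.0513
t9.6 pos [ 566.3 -148.4   31.1] yaw 0.1 shift [-119.3 -447.3 -159.9] rows>=11.2 tilt [ 0.003 -0.001 -1.   ] F [0.1 0.3 0.4] w 51.3
```

```bash
python3 -m pendant '[[[0,0,-20],[0,0,0],0.4],[[0,0,-35],[0,0,0],0.4],[[0,0,-35],[0,0,0],0.4],[[0,0,-35],[0,0,0],0.4],[[0,0,-35],[0,0,0],0.4]]'; python3 - <<'E'
from h import *
go(446,299,190)
t=cap('top','t4.png');s=cap('scene','s4.png')
cv2.imwrite('pics/m4.png',np.hstack([cv2.resize(s['pixels'][120:360,240:540],None,fx=1.3,fy=1.3),cv2.resize(t['pixels'][120:360,80:380],None,fx=1.3,fy=1.3)]))
E
```

```text
time: 10.03
tcp_pos: [0.565, -0.1478, 0.1919]
orientation: [[1.0, 0.001, 0.001], [0.001, -1.0, -0.001], [0.001, 0.001, -1.0]]
force: [1.3, -0.2, -0.3]
width: 0.0513
t10.0 pos [ 565.  -147.8  191.9] yaw 0.1 shift [-118.5 -447.     1.5] rows>=11.2 tilt [ 0.001 -0.001 -1.   ] F [ 1.3 -0.2 -0.3] w 51.3
```

View pics/m4.png

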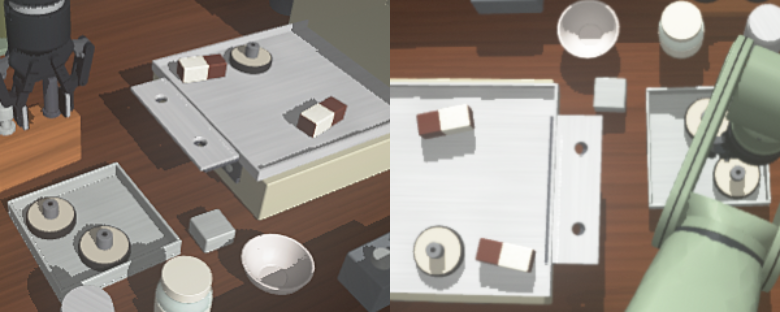

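Both wheels are flat in the steel tray. Next is wheel 2.

```bash
python3 -m pendant '[[[-9,-35,0],[0,0,0],0.4],[[-9,-37,0],[0,0,0],0.4],[[-10,-37,0],[0,0,0],0.4],[[-10,-38,0],[0,0,0],0.4],[[-10,-38,0],[0,0,0],0.4],[[-10,-38,0],[0,0,0],0.4],[[-10,-38,0],[0,0,0],0.4],[[-10,-38,0],[0,0,0],0.4],[[-10,-38,0],[0,0,0],0.4],[[-10,-38,0],[0,0,0],0.4],[[-10,-38,0],[0,0,0],0.4],[[-10,-32,0],[0,0,0],0.4]]'; python3 go.py 446 299 106
```

```text
time: 11.13
tcp_pos: [0.4456, 0.2994, 0.1897]
orientation: [[1.0, 0.002, 0.001], [0.002, -1.0, 0.001], [0.001, -0.001, -1.0]]
force: [0.2, 0.5, -0.2]
width: 0.0512
t11.1 pos [445.6 299.4 189.7] yaw 0.1 shift [ 0.4  0.5 83.7] rows>=2.1 tilt [ 0.001  0.001 -1.   ] F [ 0.2  0.5 -0.2] w 51.2
```

```bash
python3 -m pendant '[[[0,0,25],[0,0,0],0.4],[[0,0,25],[0,0,0],0.4],[[0,0,22],[0,0,0],0.4],[[0,0,12],[0,0,0],0.4],[[0,0,0],[0,0,0],0.4],[[0,0,0],[0,0,0],1],[[0,0,0],[0,0,0],1],[[0,0,0],[0,0,0],1],[[0,0,0],[0,0,0],1],[[0,0,0],[0,0,0],1]]'; python3 go.py 565 -58 190
```

```text
time: 11.97
tcp_pos: [0.4481, 0.2975, 0.1073]
orientation: [[1.0, 0.001, 0.004], [0.001, -1.0, 0.002], [0.004, -0.002, -1.0]]
force: [0.4, -1.1, 4.7]
width: 0.0214
t12.0 pos [448.1 297.5 107.3] yaw 0.0 shift [116.9 355.5 -82.8] rows>=8.9 tilt [ 0.004  0.002 -1.   ] F [ 0.4 -1.1  4.7] w 21.4
```

```bash
python3 -m pendant '[[[0,0,-28],[0,0,0],1],[[0,0,-28],[0,0,0],1],[[4,10,-28],[0,0,0],1],[[11,30,0],[0,0,0],1],[[11,34,0],[0,0,0],1],[[11,34,0],[0,0,0],1],[[11,34,0],[0,0,0],1],[[11,34,0],[0,0,0],1],[[11,34,0],[0,0,0],1],[[11,34,0],[0,0,0],1],[[11,34,0],[0,0,0],1],[[11,34,0],[0,0,0],1]]'; python3 go.py 564 -58 28
```

```text
time: 12.97
tcp_pos: [0.55, -0.0166, 0.1895]
orientation: [[1.0, 0.001, 0.0], [0.001, -1.0, 0.0], [0.0, -0.0, -1.0]]
force: [0.4, 0.1, -0.5]
width: 0.0215
t13.0 pos [550.  -16.6 189.5] yaw 0.0 shift [ 13.9  41.4 161.5] rows>=4.0 tilt [ 0.  0. -1.] F [ 0.4  0.1 -0.5] w 21.5
```

```bash
python3 -m pendant '[[[7,21,0],[0,0,0],1],[[7,20,10],[0,0,0],1],[[0,0,36],[0,0,0],1],[[0,0,36],[0,0,0],1],[[0,0,36],[0,0,0],1],[[0,0,28],[0,0,0],1],[[0,0,12],[0,0,0],1],[[0,0,4],[0,0,0],1],[[0,0,0],[0,0,0],1],[[0,0,0],[0,0,0],0.45],[[0,0,0],[0,0,0],0.4],[[0,0,0],[0,0,0],0.4]]'; python3 go.py 638 289 190
```

```text
time: 13.97
tcp_pos: [0.5656, -0.0562, 0.0294]
orientation: [[1.0, 0.001, 0.004], [0.001, -1.0, -0.001], [0.004, 0.001, -1.0]]
force: [-0.0, 0.4, -0.4]
width: 0.0508
t14.0 pos [565.6 -56.2  29.4] yaw 0.1 shift [  73.4 -345.  -160.6] rows>=8.6 tilt [ 0.004 -0.001 -1.   ] F [-0.   0.4 -0.4] w 50.8
```

```bash
python3 -m pendant '[[[0,0,0],[0,0,0],0.4],[[0,0,-20],[0,0,0],0.4],[[0,0,-35],[0,0,0],0.4],[[0,0,-35],[0,0,-6.5],0],[[0,0,-35],[0,0,-6.5],0],[[0,0,-35],[0,0,-6.5],0]]'; python3 - <<'E'
from h import *
go(638,289,190,101)
t=cap('top','t5.png');s=cap('scene','s5.png')
cv2.imwrite('pics/m5.png',np.hstack([cv2.resize(s['pixels'][120:360,240:540],None,fx=1.3,fy=1.3),cv2.resize(t['pixels'][120:360,80:380],None,fx=1.3,fy=1.3)]))
E
```

```text
time: 14.47
tcp_pos: [0.5637, -0.0557, 0.1896]
orientation: [[0.94, 0.34, 0.001], [0.34, -0.94, -0.0], [0.001, 0.0, -1.0]]
force: [1.0, -0.5, 0.2]
width: 0.084
t14.5 pos [563.7 -55.7 189.6] yaw 19.9 shift [ 187.1 -298.9   -0.4] rows>=7.5 tilt [ 0.001 -0.    -1.   ] F [ 1.  -0.5  0.2] w 84.0
turn az -81.1 or level [ 0.03 -0.04 -0.  ]
```

View pics/m5.png

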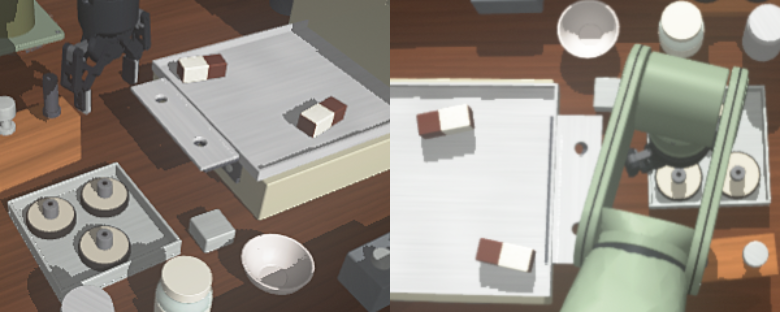

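All three wheels are in the steel tray. I'm turning for bar 0.

```bash
python3 -m pendant '[[[0,0,0],[0,0,-6.75],0],[[0,0,0],[0,0,-6.75],0],[[0,0,0],[0,0,-6.75],0],[[0,0,0],[0,0,-6.75],0],[[0,0,0],[0,0,-6.75],0],[[0,0,0],[0,0,-6.75],0],[[0,0,0],[0,0,-6.75],0],[[0,0,0],[0,0,-6.75],0],[[0,0,0],[0,0,-6.75],0],[[0,0,0],[0,0,-6.75],0],[[0,0,0],[0,0,-6.75],0],[[0,0,0],[0,0,-6.75],0]]'; python3 go.py 638 289 190 101
```

```text
time: 15.57
tcp_pos: [0.5636, -0.0558, 0.1872]
orientation: [[-0.188, 0.982, -0.0], [0.982, 0.188, -0.0], [0.0, -0.0, -1.0]]
force: [0.6, 0.1, -0.3]
width: 0.0852
t15.6 pos [563.6 -55.8 187.2] yaw 100.8 shift [324.6 138.   -2.8] rows>=8.1 tilt [-0. -0. -1.] F [ 0.6  0.1 -0.3] w 85.2
turn az -0.2 or level [-0.01 -0.    0.  ]
```

```bash
python3 -m pendant '[[[32,14,0],[0,0,0],0],[[32,14,0],[0,0,0],0],[[32,14,0],[0,0,0],0],[[32,14,0],[0,0,0],0],[[32,14,0],[0,0,0],0],[[32,14,0],[0,0,0],0],[[32,14,0],[0,0,0],0],[[32,14,0],[0,0,0],0],[[32,14,0],[0,0,0],0],[[37,12,0],[0,0,0],0],[[0,0,0],[0,0,0],0]]'; python3 - <<'E'
from h import *
go(638,289,97)
s=cap('scene','s6.png')
cv2.imwrite('pics/m6.png',cv2.resize(s['pixels'][90:300,340:640],None,fx=2.5,fy=2.5))
E
```

```text
time: 16.48
tcp_pos: [0.6393, 0.2962, 0.1868]
orientation: [[-0.189, 0.982, 0.0], [0.982, 0.189, 0.004], [0.004, 0.001, -1.0]]
force: [-1.5, 0.1, 0.3]
width: 0.0848
t16.5 pos [639.3 296.2 186.8] yaw 100.9 shift [-7.2 -2.7 89.7] rows>=2.2 tilt [ 0.     0.004 -1.   ] F [-1.5  0.1  0.3] w 84.8
```

View pics/m6.png

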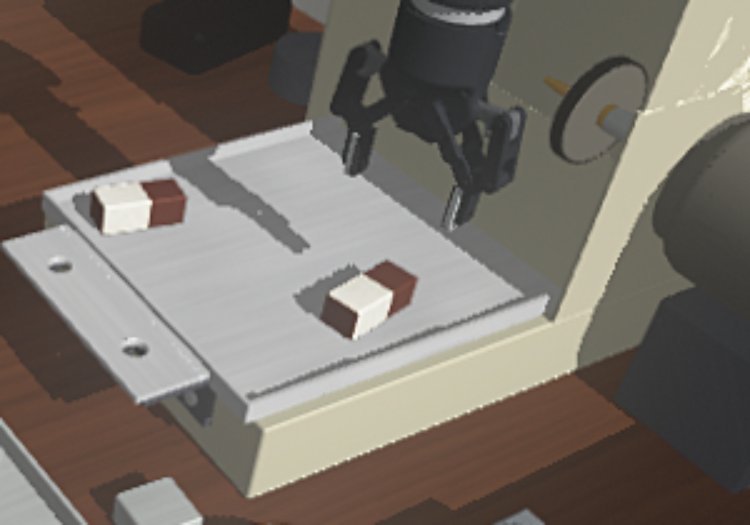

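```bash
python3 -m pendant '[[[-6,-2,25],[0,0,0],0],[[0,0,25],[0,0,0],0],[[0,0,22],[0,0,0],0],[[0,0,12],[0,0,0],0],[[0,0,5],[0,0,0],0],[[0,0,0],[0,0,0],0],[[0,0,0],[0,0,0],1],[[0,0,0],[0,0,0],1],[[0,0,0],[0,0,0],1],[[0,0,0],[0,0,0],1],[[0,0,0],[0,0,0],1],[[0,0,0],[0,0,0],1]]'; python3 go.py 638 289 200
```

```text
time: 17.53
tcp_pos: [0.6403, 0.283, 0.1001]
orientation: [[-0.183, 0.983, 0.003], [0.983, 0.183, 0.001], [0.0, 0.003, -1.0]]
force: [0.6, -0.5, 4.9]
width: 0.0321
t17.5 pos [640.3 283.  100.1] yaw 100.6 shift [  6.3  -0.8 -99.9] rows>=2.5 tilt [ 0.003  0.001 -1.   ] F [ 0.6 -0.5  4.9] w 32.1
```

```bash
python3 -m pendant '[[[0,0,-30],[0,0,0],1],[[0,0,-36],[0,0,5],1],[[0,0,-34],[0,0,5.6],1]]'; python3 go.py 558 -348 200 90
```

```text
time: 17.78
tcp_pos: [0.6378, 0.2823, 0.1975]
orientation: [[0.005, 1.0, -0.004], [1.0, -0.005, -0.001], [-0.001, -0.004, -1.0]]
force: [1.0, 0.3, -1.1]
width: 0.0325
t17.8 pos [637.8 282.3 197.5] yaw 89.7 shift [-630.7  -76.6   -1.4] rows>=15.8 tilt [-0.004 -0.001 -1.   ] F [ 1.   0.3 -1.1] w 32.5
turn az -0.3 or level [-0.23  0.07  0.  ]
```

```bash
python3 -m pendant '[[[-30,-4,0],[0,0,0],1],[[-35,-4,0],[0,0,0],1],[[-36,-5,0],[0,0,0],1],[[-36,-4,0],[0,0,0],1],[[-36,-5,0],[0,0,0],1],[[-36,-4,0],[0,0,0],1],[[-36,-5,0],[0,0,0],1],[[-36,-4,0],[0,0,0],1],[[-36,-5,0],[0,0,0],1],[[-36,-4,0],[0,0,0],1],[[-36,-5,0],[0,0,0],1],[[-36,-4,0],[0,0,0],1]]'; python3 go.py 558 -348 200 90
```

```text
time: 18.78
tcp_pos: [0.5848, -0.1437, 0.1978]
orientation: [[0.001, 1.0, -0.001], [1.0, -0.001, 0.0], [0.0, -0.001, -1.0]]
force: [0.9, -0.8, -0.8]
width: 0.0329
t18.8 pos [ 584.8 -143.7  197.8] yaw 90.0 shift [-204.3  -26.6   -2.2] rows>=5.1 tilt [-0.001  0.    -1.   ] F [ 0.9 -0.8 -0.8] w 32.9
turn az -0.0 or level [-0.06 -0.02 -0.  ]
```

Bar underside should stop about 9 mm above the bench, which puts the TCP at z ≈ 24.

```bash
python3 -m pendant '[[[-36,-4,0],[0,0,0],1],[[-36,-4,0],[0,0,0],1],[[-36,-5,0],[0,0,0],1],[[-36,-5,0],[0,0,0],1],[[-34,-5,0],[0,0,0],1],[[-26,-4,10],[0,0,0],1],[[0,0,30],[0,0,0],1]]';  python3 - <<'E'
from h import *
go(558,-348,24)
s=cap('scene','s7.png')
E
```

```text
time: 19.37
tcp_pos: [0.5603, -0.355, 0.1636]
orientation: [[0.006, 1.0, 0.009], [1.0, -0.006, -0.011], [-0.011, 0.009, -1.0]]
force: [1.4, -0.4, 0.3]
width: 0.0325
t19.4 pos [ 560.3 -355.   163.6] yaw 89.6 shift [  8.5  -3.6 139.5] rows>=3.5 tilt [ 0.009 -0.011 -1.   ] F [ 1.4 -0.4  0.3] w 32.5
```

View pics/s7.png

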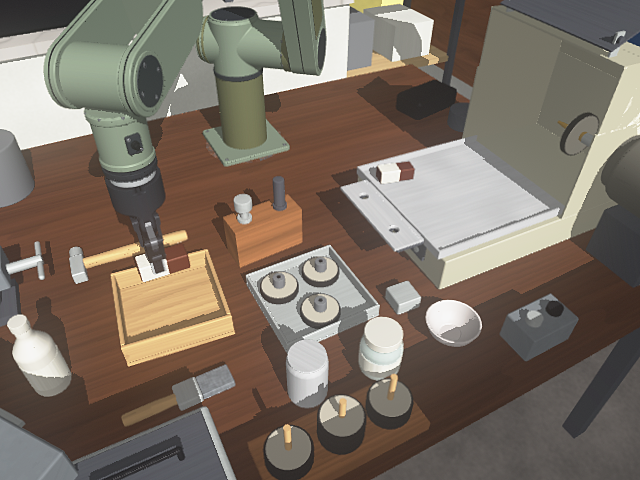

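The bar is held over the box at pixel (160,265). I'm lowering it.

```bash
python3 -m pendant '[[[6,-2,36],[0,0,0],1],[[0,0,36],[0,0,0],1],[[0,0,34],[0,0,0],1],[[0,0,20],[0,0,0],1],[[0,0,10],[0,0,0],1],[[0,0,0],[0,0,0],1],[[0,0,0],[0,0,0],0.35],[[0,0,0],[0,0,0],0.35],[[0,0,0],[0,0,0],0.35],[[0,0,0],[0,0,0],0.35]]';  python3 go.py 438 194 200 77
```

```text
time: 20.25
tcp_pos: [0.557, -0.3403, 0.0228]
orientation: [[0.0, 1.0, 0.001], [1.0, -0.0, -0.0], [-0.0, 0.001, -1.0]]
force: [0.4, 1.1, 0.3]
width: 0.0555
t20.2 pos [ 557.  -340.3   22.8] yaw 90.0 shift [ 534.2 -119.1 -177.5] rows>=13.4 tilt [ 0.001 -0.    -1.   ] F [0.4 1.1 0.3] w 55.5
turn az 13.0 or level [ 0.03  0.02 -0.  ]
```

```bash
python3 -m pendant '[[[0,0,-25],[0,0,0],0.35],[[0,0,-35],[0,0,0],0.35],[[0,0,-35],[0,0,6],0.35],[[0,0,-40],[0,0,7],0],[[0,0,-40],[0,0,0],0]]'; python3 - <<'E'
from h import *
go(438,194,200,77)
s=cap('scene','s8.png');t=cap('top','t8.png')
cv2.imwrite('pics/m8.png',np.hstack([cv2.resize(s['pixels'][130:370,100:500],None,fx=1,fy=1),cv2.resize(t['pixels'][180:420,60:460],None,fx=1,fy=1)]))
E
```

```text
time: 20.67
tcp_pos: [0.5561, -0.3398, 0.1986]
orientation: [[0.23, 0.973, -0.001], [0.973, -0.23, 0.001], [0.001, -0.001, -1.0]]
force: [0.0, -0.8, -0.3]
width: 0.0775
t20.7 pos [ 556.1 -339.8  198.6] yaw 76.7 shift [ 492.4 -237.6   -0.8] rows>=12.3 tilt [-0.001  0.001 -1.   ] F [ 0.  -0.8 -0.3] w 77.5
turn az -0.3 or level [-0.06 -0.04  0.  ]
```

View pics/m8.png

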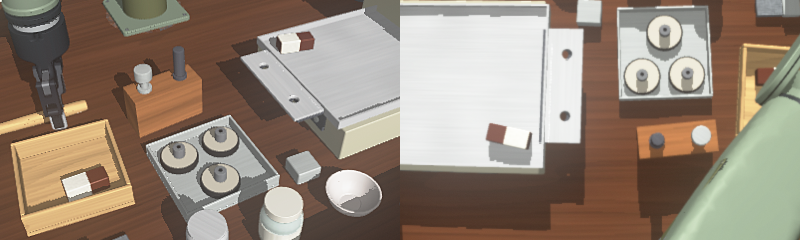

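```bash
python3 -m pendant '[[[30,-15,0],[0,0,0],0],[[35,-17,0],[0,0,0],0],[[36,-17,0],[0,0,0],0],[[36,-17,0],[0,0,0],0],[[36,-17,0],[0,0,0],0],[[36,-17,0],[0,0,0],0],[[36,-17,0],[0,0,0],0],[[36,-18,0],[0,0,0],0],[[36,-18,0],[0,0,0],0],[[36,-18,0],[0,0,0],0],[[36,-17,0],[0,0,0],0],[[36,-17,0],[0,0,0],0]]'; python3 go.py 439 194 200 77
```

```text
time: 21.77
tcp_pos: [0.4519, 0.1218, 0.1973]
orientation: [[0.226, 0.974, 0.001], [0.974, -0.226, 0.0], [0.0, 0.001, -1.0]]
force: [1.0, 0.8, 0.4]
width: 0.0854
t21.8 pos [451.9 121.8 197.3] yaw 77.0 shift [ 67.4 -28.9  -2.7] rows>=1.7 tilt [ 0.001  0.    -1.   ] F [1.  0.8 0.4] w 85.4
turn az -0.0 or level [ 0.03 -0.02 -0.  ]
```

```bash
python3 -m pendant '[[[34,-15,0],[0,0,0],0],[[33,-14,0],[0,0,0],0],[[0,0,0],[0,0,0],0],[[0,0,25],[0,0,0],0],[[0,0,28],[0,0,0],0],[[0,0,20],[0,0,0],0]]'; python3 - <<'E'
from h import *
go(439,194,98,77)
s=cap('scene','s9.png')
cv2.imwrite('pics/m9.png',cv2.resize(s['pixels'][90:300,340:640],None,fx=2.5,fy=2.5))
E
```

```text
time: 22.27
tcp_pos: [0.439, 0.1916, 0.1227]
orientation: [[0.225, 0.974, -0.001], [0.974, -0.225, -0.001], [-0.001, -0.001, -1.0]]
force: [-0.5, 0.6, -1.2]
width: 0.0855
t22.3 pos [439.  191.6 122.7] yaw 77.0 shift [ 2.3 -0.5 24.7] rows>=0.6 tilt [-0.001 -0.001 -1.   ] F [-0.5  0.6 -1.2] w 85.5
turn az 0.0 or level [-0.03  0.04 -0.  ]
```

View pics/m9.png

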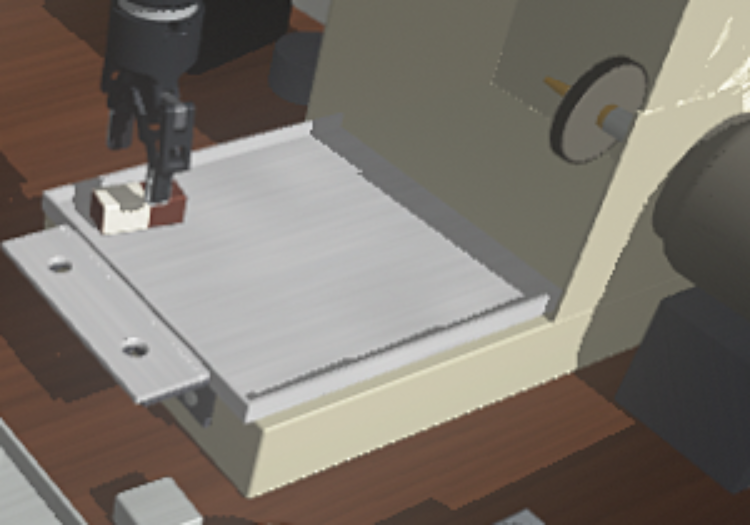

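```bash
python3 -m pendant '[[[2,0,12],[0,0,0],0],[[0,0,8],[0,0,0],0],[[0,0,3],[0,0,0],0.3],[[0,0,0],[0,0,0],1],[[0,0,0],[0,0,0],1],[[0,0,0],[0,0,0],1],[[0,0,0],[0,0,0],1],[[0,0,0],[0,0,0],1],[[0,0,-30],[0,0,-4],1],[[0,0,-36],[0,0,-4],1],[[0,0,-36],[0,0,-5],1]]'; python3 go.py 480 -342 200 90
```

```text
time: 23.23
tcp_pos: [0.4388, 0.1934, 0.2033]
orientation: [[-0.003, 1.0, -0.003], [1.0, 0.003, -0.001], [-0.001, -0.003, -1.0]]
force: [1.1, 0.2, -0.9]
width: 0.0324
t23.2 pos [438.8 193.4 203.3] yaw 90.2 shift [-535.6   39.7    3.6] rows>=13.4 tilt [-0.003 -0.001 -1.   ] F [ 1.1  0.2 -0.9] w 32.4
turn az 0.2 or level [-0.2   0.05  0.  ]
```

```bash
python3 -m pendant '[[[-25,5,-5],[0,0,0],1],[[-34,6,0],[0,0,0],1],[[-36,6,0],[0,0,0],1],[[-36,6,0],[0,0,0],1],[[-36,6,0],[0,0,0],1],[[-36,6,0],[0,0,0],1],[[-36,5,0],[0,0,0],1],[[-36,0,0],[0,0,0],1],[[-36,0,0],[0,0,0],1],[[-36,0,0],[0,0,0],1],[[-36,0,0],[0,0,0],1],[[-36,0,0],[0,0,0],1]]'; python3 go.py 480 -342 200 90
```

```text
time: 24.23
tcp_pos: [0.4792, -0.2268, 0.2081]
orientation: [[0.001, 1.0, -0.0], [1.0, -0.001, 0.0], [0.0, -0.0, -1.0]]
force: [0.8, -0.0, -0.9]
width: 0.0321
t24.2 pos [ 479.2 -226.8  208.1] yaw 89.9 shift [-115.2    0.9    8.1] rows>=2.9 tilt [-0.  0. -1.] F [ 0.8 -0.  -0.9] w 32.1
turn az -0.1 or level [-0.02 -0.02 -0.  ]
```

```bash
python3 -m pendant '[[[-36,0,0],[0,0,0],1],[[-36,0,0],[0,0,0],1],[[-36,0,0],[0,0,0],1],[[-8,0,20],[0,0,0],1],[[0,0,36],[0,0,0],1],[[0,0,40],[0,0,0],1],[[0,0,40],[0,0,0],1],[[0,0,30],[0,0,0],1],[[0,0,12],[0,0,0],1],[[0,0,5],[0,0,0],1],[[0,0,0],[0,0,0],1]]'; python3 go.py 480 -342 25 90
```

```text
time: 25.15
tcp_pos: [0.4795, -0.3408, 0.0254]
orientation: [[0.001, 1.0, -0.001], [1.0, -0.001, 0.001], [0.001, -0.001, -1.0]]
force: [0.7, 0.2, -1.8]
width: 0.0329
t25.1 pos [ 479.5 -340.8   25.4] yaw 90.0 shift [-1.2  0.5  0.4] rows>=0.0 tilt [-0.001  0.001 -1.   ] F [ 0.7  0.2 -1.8] w 32.9
turn az -0.0 or level [-0.07 -0.07 -0.  ]
```

```bash
python3 -m pendant '[[[0,0,2],[0,0,0],1],[[0,0,0],[0,0,0],0.35],[[0,0,0],[0,0,0],0.35],[[0,0,0],[0,0,0],0.35],[[0,0,0],[0,0,0],0.35],[[0,0,-25],[0,0,0],0.35],[[0,0,-35],[0,0,0],0.4],[[0,0,-35],[0,0,7],0.4],[[0,0,-38],[0,0,7],0.4],[[0,0,-40],[0,0,7],0.4],[[0,0,-20],[0,0,7],0.4],[[0,0,0],[0,0,7],0.4]]'; python3 -m pendant '[[[0,0,0],[0,0,7],0.4],[[0,0,0],[0,0,7],0.4],[[0,0,0],[0,0,7],0.4],[[0,0,0],[0,0,7],0.4],[[0,0,0],[0,0,7],0.4],[[0,0,0],[0,0,7],0.4],[[0,0,0],[0,0,7],0.4],[[0,0,0],[0,0,6],0.4]]';  python3 - <<'E'
from h import *
go(430,-82,225,0)
s=cap('scene','s10.png');t=cap('top','t10.png')
cv2.imwrite('pics/m10.png',np.hstack([s['pixels'][130:370,100:500],t['pixels'][180:420,160:560]]))
E
```

```text
time: 26.15
tcp_pos: [0.483, -0.3442, 0.2246]
orientation: [[0.579, 0.815, 0.01], [0.815, -0.579, -0.01], [-0.002, 0.014, -1.0]]
force: [0.1, -1.2, 0.7]
width: 0.0514
time: 26.82
tcp_pos: [0.4797, -0.3412, 0.2165]
orientation: [[1.0, -0.007, 0.0], [-0.007, -1.0, -0.0], [0.0, 0.0, -1.0]]
force: [0.4, 0.2, -0.0]
width: 0.051
t26.8 pos [ 479.7 -341.2  216.5] yaw -0.4 shift [ -51.4 -258.9   -8.5] rows>=6.5 tilt [ 0. -0. -1.] F [ 0.4  0.2 -0. ] w 51.0
turn az -0.4 or level [ 0.01 -0.01 -0.  ]
```

View pics/m10.png

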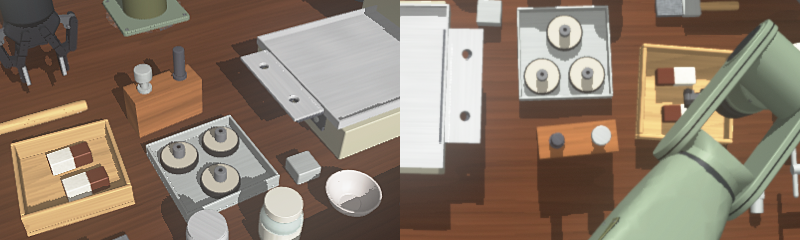

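The catch tray is empty and both bars are in the box. I'm measuring the holes again before taking the drift.

```bash
python3 - <<'E'
from h import *
t=cv2.imread('pics/t10.png')
a=cv2.resize(t[218:248,210:245],None,fx=11,fy=11,interpolation=cv2.INTER_NEAREST)
b=cv2.resize(t[280:310,208:243],None,fx=11,fy=11,interpolation=cv2.INTER_NEAREST)
s=cv2.imread('pics/s10.png')
cc=cv2.resize(s[218:240,378:410],None,fx=11,fy=11,interpolation=cv2.INTER_NEAREST)
d=cv2.resize(s[184:206,348:380],None,fx=11,fy=11,interpolation=cv2.INTER_NEAREST)
o=np.vstack([np.hstack([a,b]),np.pad(np.hstack([cc,d]),((0,0),(0,66),(0,0)))])
cv2.imwrite('pics/m11.png',o);print(o.shape)
E
```

```text
(572, 770, 3)
```

View pics/m11.png

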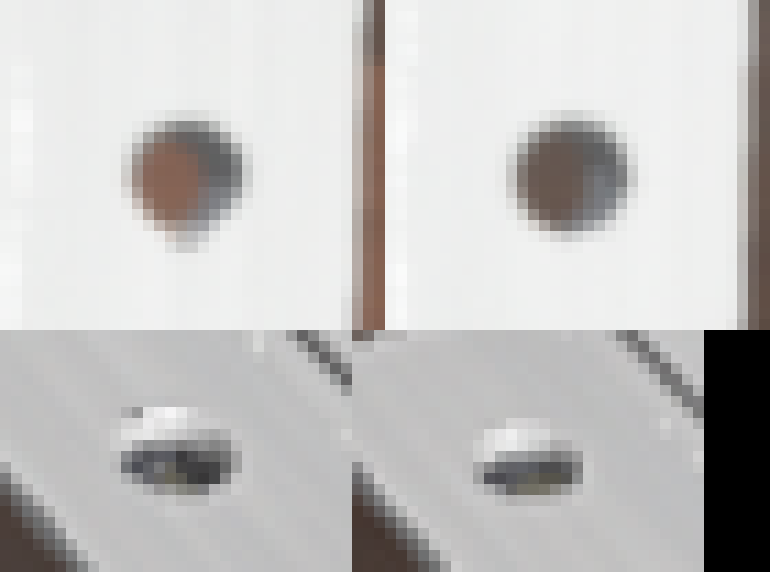

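```bash
python3 -m pendant '[[[-7,-36,-1],[0,0,0],0.4],[[-7,-37,-1],[0,0,0],0.4],[[-7,-37,-1],[0,0,0],0.4],[[-7,-37,-1],[0,0,0],0.4],[[-7,-37,-1],[0,0,0],0.4],[[-8,-37,-1],[0,0,0],0.4],[[-8,-37,-1],[0,0,0],0.4],[[0,0,0],[0,0,0],0.4],[[0,0,0],[0,0,0],0.4]]'; python3 - <<'E'
from h import *
go(427.5,-82,117,0)
s=cap('scene','s12.png');t=cap('top','t12.png')
cv2.imwrite('pics/m12.png',np.hstack([cv2.resize(s['pixels'][120:270,200:350],None,fx=2.6,fy=2.6),cv2.resize(t['pixels'][250:400,250:400],None,fx=2.6,fy=2.6)]))
E
```

```text
time: 27.67
tcp_pos: [0.4287, -0.0817, 0.2237]
orientation: [[1.0, 0.005, 0.001], [0.005, -1.0, -0.001], [0.001, 0.001, -1.0]]
force: [0.1, -1.3, 0.8]
width: 0.0514
t27.7 pos [428.7 -81.7 223.7] yaw 0.3 shift [ -1.3   0.3 106.7] rows>=2.7 tilt [ 0.001 -0.001 -1.   ] F [ 0.1 -1.3  0.8] w 51.4
turn az 0.3 or level [ 0.04 -0.06  0.  ]
```

View pics/m12.png

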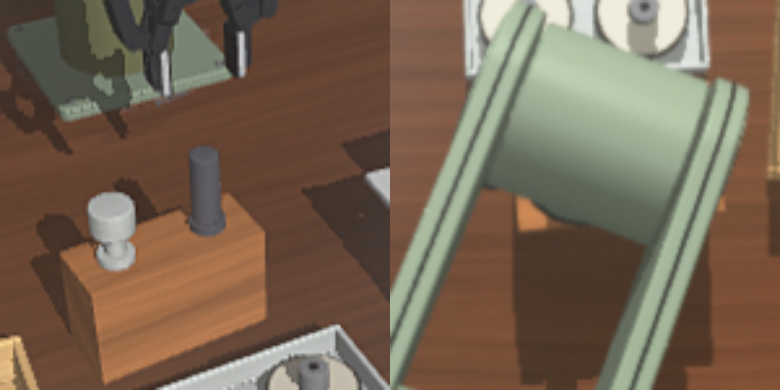

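```bash
python3 -m pendant '[[[-1,0,30],[0,0,0],0.4],[[0,0,30],[0,0,0],0.4],[[0,0,25],[0,0,0],0.4],[[0,0,15],[0,0,0],0.4],[[0,0,7],[0,0,0],0.4],[[0,0,0],[0,0,0],0.4],[[0,0,0],[0,0,0],0.4]]'; python3 - <<'E'
from h import *
go(427.5,-82,117,0)
s=cap('scene','s13.png')
cv2.imwrite('pics/m13.png',cv2.resize(s['pixels'][120:270,200:350],None,fx=4,fy=4))
E
```

```text
time: 28.35
tcp_pos: [0.4285, -0.0843, 0.1166]
orientation: [[1.0, -0.002, 0.0], [-0.002, -1.0, -0.0], [0.0, 0.0, -1.0]]
force: [0.1, 0.4, 0.4]
width: 0.0516
t28.4 pos [428.5 -84.3 116.6] yaw -0.1 shift [-1.1 -2.3 -0.4] rows>=0.1 tilt [ 0. -0. -1.] F [0.1 0.4 0.4] w 51.6
turn az -0.1 or level [ 0.02 -0.02 -0.  ]
```

View pics/m13.png

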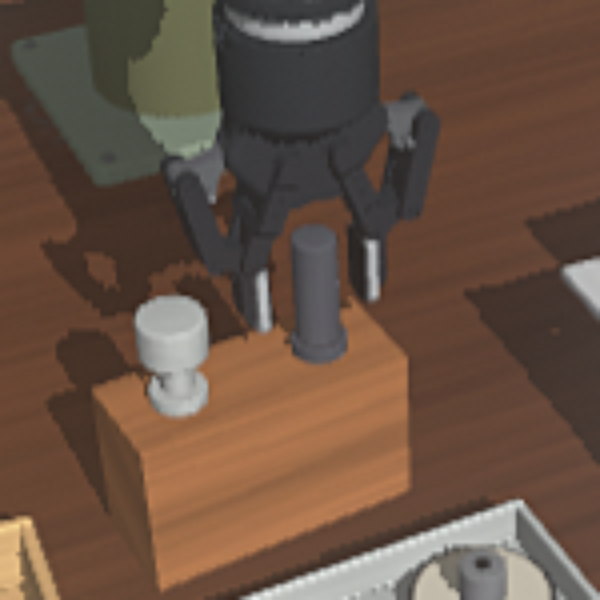

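```bash
python3 -m pendant '[[[-1,-2,0],[0,0,0],0.4],[[0,0,0],[0,0,0],0.6],[[0,0,0],[0,0,0],0.7],[[0,0,0],[0,0,0],1],[[0,0,0],[0,0,0],1],[[0,0,0],[0,0,0],1],[[0,0,0],[0,0,0],1]]'; python3 go.py 427.5 -82 222 0
```

```text
time: 28.98
tcp_pos: [0.4277, -0.0813, 0.1173]
orientation: [[1.0, -0.001, 0.002], [-0.001, -1.0, -0.0], [0.002, 0.0, -1.0]]
force: [-0.7, 1.6, 6.3]
width: 0.0228
t29.0 pos [427.7 -81.3 117.3] yaw -0.0 shift [  -0.     0.8 -104.7] rows>=2.6 tilt [ 0.002 -0.    -1.   ] F [-0.7  1.6  6.3] w 22.8
turn az -0.0 or level [ 0.02 -0.09 -0.  ]
```

```bash
python3 -m pendant '[[[0,0,-12],[0,0,0],1],[[0,0,-25],[0,0,0],1],[[0,0,-25],[0,0,0],1],[[0,0,-25],[0,0,0],1],[[0,0,-25],[0,0,0],1],[[0,0,-8],[0,0,0],1],[[0,0,0],[0,0,0],1]]'; python3 - <<'E'
from h import *
go(597,91.5,235,0)
s=cap('scene','s14.png')
cv2.imwrite('pics/m14.png',cv2.resize(s['pixels'][70:270,200:350],None,fx=3,fy=3))
E
```

```text
time: 29.57
tcp_pos: [0.4284, -0.0818, 0.2383]
orientation: [[1.0, -0.001, 0.005], [-0.001, -1.0, -0.002], [0.005, 0.002, -1.0]]
force: [0.5, 0.6, -1.6]
width: 0.0224
t29.6 pos [428.4 -81.8 238.3] yaw -0.0 shift [ 168.5 -173.4    3.8] rows>=4.3 tilt [ 0.005 -0.002 -1.   ] F [ 0.5  0.6 -1.6] w 22.4
turn az -0.0 or level [ 0.12 -0.28  0.  ]
```

View pics/m14.png

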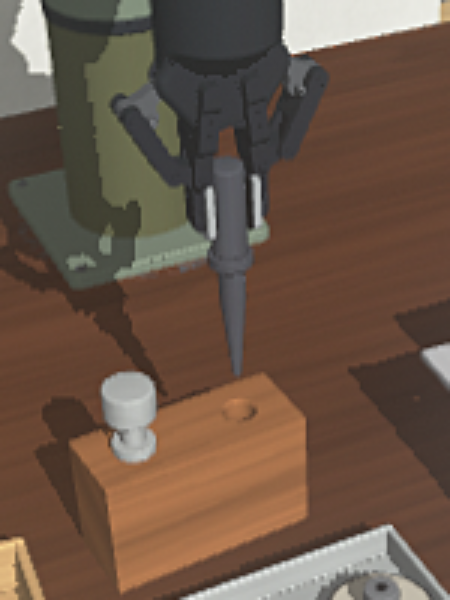

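The drift is out and upright. I'm moving it over flange hole b.

```bash
python3 -m pendant '[[[20,-20,0],[0,0,0],1],[[28,-29,0],[0,0,0],1],[[28,-29,0],[0,0,0],1],[[28,-29,0],[0,0,0],1],[[28,-29,0],[0,0,0],1],[[22,-22,0],[0,0,0],1],[[14,-15,0],[0,0,0],1],[[0,0,4],[0,0,0],1],[[0,0,0],[0,0,0],1],[[0,0,0],[0,0,0],1]]'; python3 - <<'E'
from h import *
go(597,91.5,225,0)
s=cap('scene','s15.png');t=cap('top','t15.png')
cv2.imwrite('pics/m15.png',np.hstack([cv2.resize(s['pixels'][130:260,330:460],None,fx=3,fy=3),cv2.resize(t['pixels'][180:310,160:290],None,fx=3,fy=3)]))
x=np.array(robot.get_state()['tcp_pos']);R=np.array(robot.get_state()['orientation'])
print('tip proj scene',proj(s,x+R@[0,0,.0637]),'TCP',proj(s,x))
E
```

```text
time: 30.45
tcp_pos: [0.5931, 0.0913, 0.2291]
orientation: [[1.0, -0.001, -0.006], [-0.001, -1.0, -0.001], [-0.006, 0.001, -1.0]]
force: [0.2, 0.1, -1.7]
width: 0.0228
t30.4 pos [593.1  91.3 229.1] yaw -0.0 shift [ 4.  -0.2  4.1] rows>=0.1 tilt [-0.006 -0.001 -1.   ] F [ 0.2  0.1 -1.7] w 22.8
turn az -0.0 or level [ 0.03  0.35 -0.  ]
tip proj scene (np.float64(397.62204936529133), np.float64(199.22945969673265)) TCP (np.float64(401.58900145739034), np.float64(170.99774068740726))
```

View pics/m15.png

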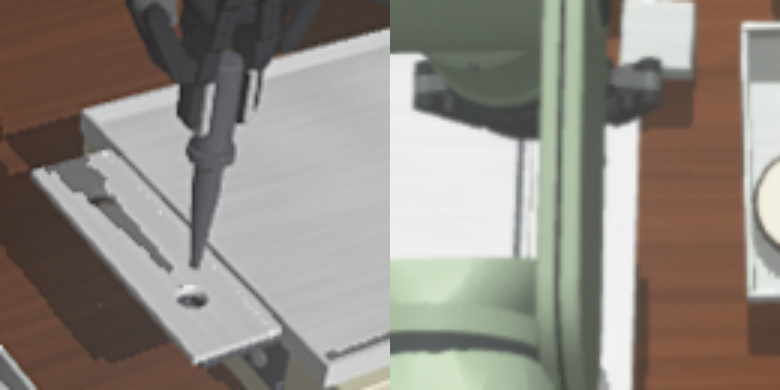

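```bash
python3 - <<'E'
from h import *
s=cap('scene','s16.png')
st=robot.get_state();x=np.array(st['tcp_pos']);R=np.array(st['orientation'])
go(597,91.5,225,0)
tp=x+R@[0,0,.112];print('tip est',tp,proj(s,tp))
z=s['pixels'][180:260,360:430]
cv2.imwrite('pics/m16.png',cv2.resize(z,None,fx=8,fy=8,interpolation=cv2.INTER_CUBIC))
E
```

```text
t30.6 pos [594.2  90.7 231.6] yaw -0.1 shift [ 2.8 -0.8  6.6] rows>=0.2 tilt [-0.002 -0.    -1.   ] F [ 0.2  0.3 -1.8] w 22.9
turn az -0.1 or level [ 0.01  0.09 -0.  ]
tip est [0.59399418 0.09069426 0.11958641] (np.float64(394.9806474968928), np.float64(218.91287558312104))
```

View pics/m16.png

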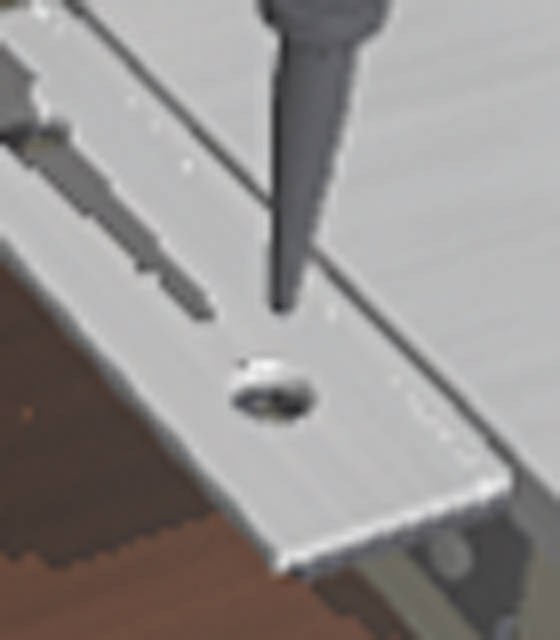

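```bash
python3 -m pendant '[[[2,-1,0],[0,0,0],1],[[0,0,0],[0,0,0],1],[[0,0,8],[0,0,0],1],[[0,0,8],[0,0,0],1],[[0,0,4],[0,0,0],1],[[0,0,0],[0,0,0],1],[[0,0,0],[0,0,0],1]]'; python3 - <<'E'
from h import *
s=cap('scene','s17.png')
st=robot.get_state();x=np.array(st['tcp_pos']);R=np.array(st['orientation'])
go(597,92,205,0)
tp=x+R@[0,0,.112];print('tip est',tp,proj(s,tp))
z=s['pixels'][180:260,360:430]
cv2.imwrite('pics/m17.png',cv2.resize(z,None,fx=8,fy=8,interpolation=cv2.INTER_CUBIC))
E
```

```text
time: 31.18
tcp_pos: [0.5965, 0.0927, 0.2113]
orientation: [[1.0, -0.001, -0.002], [-0.001, -1.0, -0.0], [-0.002, 0.0, -1.0]]
force: [0.6, -0.5, -2.4]
width: 0.0226
t31.2 pos [596.9  92.7 211.9] yaw -0.0 shift [0.1 0.7 6.9] rows>=0.2 tilt [-0.001 -0.    -1.   ] F [ 0.8  0.  -1.7] w 22.5
turn az -0.0 or level [ 0.    0.04 -0.  ]
tip est [0.59686436 0.09267637 0.09992882] (np.float64(395.56049883849437), np.float64(227.17993047217823))
```

View pics/m17.png

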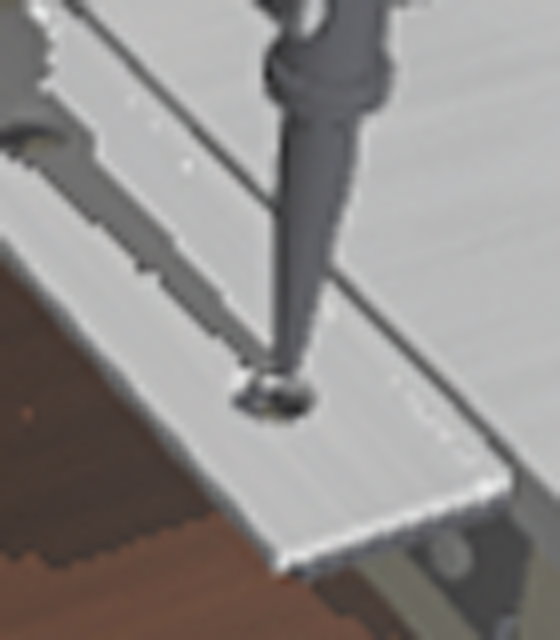

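```bash
python3 -m pendant '[[[-1,0,4],[0,0,0],1],[[0,0,5],[0,0,0],1],[[0,0,5],[0,0,0],1],[[0,0,3],[0,0,0],1],[[0,0,0],[0,0,0],1]]'; python3 go.py 596 95.5 190 0
```

```text
time: 31.65
tcp_pos: [0.5952, 0.0927, 0.1938]
orientation: [[1.0, -0.001, -0.002], [-0.001, -1.0, -0.0], [-0.002, 0.0, -1.0]]
force: [0.9, -0.0, -1.9]
width: 0.0226
t31.6 pos [595.2  92.7 193.8] yaw -0.0 shift [ 0.8 -2.8  3.8] rows>=0.1 tilt [-0.002 -0.    -1.   ] F [ 0.9 -0.  -1.9] w 22.6
turn az -0.0 or level [ 0.    0.14 -0.  ]
```

The tip is through both holes with no contact force. I'm continuing down.

```bash
python3 -m pendant '[[[0,0,5],[0,0,0],1],[[0,0,5],[0,0,0],1],[[0,0,5],[0,0,0],1],[[0,0,0],[0,0,0],1]]'; python3 go.py 596 95.5 118 0;python3 -m pendant '[[[0,0,4],[0,0,0],1],[[0,0,4],[0,0,0],1],[[0,0,0],[0,0,0],1]]'; python3 go.py 596 95.5 118 0
```

```text
time: 31.98
tcp_pos: [0.5951, 0.0926, 0.1786]
orientation: [[1.0, -0.001, -0.003], [-0.001, -1.0, -0.0], [-0.003, 0.0, -1.0]]
force: [-0.8, -0.5, -2.2]
width: 0.0225
t32.0 pos [595.1  92.6 178.6] yaw -0.0 shift [ 1.1 -2.9 60.6] rows>=1.5 tilt [-0.003 -0.    -1.   ] F [-0.8 -0.5 -2.2] w 22.5
turn az -0.0 or level [ 0.01  0.16 -0.  ]
time: 32.23
tcp_pos: [0.5958, 0.0925, 0.1714]
orientation: [[1.0, -0.001, -0.001], [-0.001, -1.0, -0.0], [-0.001, 0.0, -1.0]]
force: [0.1, -0.4, -2.3]
width: 0.0226
t32.2 pos [595.8  92.5 171.4] yaw -0.0 shift [ 0.2 -3.  53.4] rows>=1.3 tilt [-0.001 -0.    -1.   ] F [ 0.1 -0.4 -2.3] w 22.6
turn az -0.0 or level [0.02 0.04 0.  ]
```

```bash
python3 -m pendant '[[[0,-0.5,4],[0,0,0],1],[[0,-0.5,4],[0,0,0],1],[[0,-0.5,2],[0,0,0],1],[[0,0,0],[0,0,0],1]]'; python3 go.py 596 95.5 118 0
```

```text
time: 32.57
tcp_pos: [0.5967, 0.0935, 0.1625]
orientation: [[1.0, -0.001, 0.001], [-0.001, -1.0, -0.001], [0.001, 0.001, -1.0]]
force: [1.1, -3.9, 0.2]
width: 0.0225
t32.6 pos [596.7  93.5 162.5] yaw -0.0 shift [-0.7 -2.1 44.5] rows>=1.1 tilt [ 0.001 -0.001 -1.   ] F [ 1.1 -3.9  0.2] w 22.5
turn az -0.0 or level [ 0.08 -0.08  0.  ]
```

```bash
python3 -m pendant '[[[0,-0.5,4],[0,0,0],1],[[0,-0.5,4],[0,0,0],1],[[0,-0.5,3],[0,0,0],1],[[0,0,0],[0,0,0],1]]'; python3 go.py 596 95.5 118 0
```

```text
time: 32.9
tcp_pos: [0.5962, 0.095, 0.1503]
orientation: [[1.0, -0.001, 0.0], [-0.001, -1.0, -0.001], [0.0, 0.001, -1.0]]
force: [1.5, -5.1, -1.5]
width: 0.0226
t32.9 pos [596.2  95.  150.3] yaw -0.0 shift [-0.3 -0.5 32.3] rows>=0.8 tilt [ 0.    -0.001 -1.   ] F [ 1.5 -5.1 -1.5] w 22.6
turn az -0.0 or level [ 0.07 -0.02 -0.  ]
```

```bash
python3 -m pendant '[[[0,0,4],[0,0,0],1],[[0,0,4],[0,0,0],1],[[0,0,3],[0,0,0],1],[[0,0,0],[0,0,0],1]]'; python3 go.py 596 95.5 118 0
```

```text
time: 33.23
tcp_pos: [0.5963, 0.0957, 0.1393]
orientation: [[1.0, -0.001, 0.0], [-0.001, -1.0, 0.0], [0.0, -0.0, -1.0]]
force: [3.8, -4.3, -3.5]
width: 0.0227
t33.2 pos [596.3  95.7 139.3] yaw -0.1 shift [-0.3  0.2 21.3] rows>=0.5 tilt [ 0.  0. -1.] F [ 3.8 -4.3 -3.5] w 22.7
turn az -0.1 or level [-0.02 -0.02 -0.  ]
```

```bash
python3 -m pendant '[[[0.8,0,2],[0,0,0],1],[[0,0,3],[0,0,0],1],[[0,0,3],[0,0,0],1],[[0,0,0],[0,0,0],1]]'; python3 go.py 596 95.5 118 0
```

```text
time: 33.57
tcp_pos: [0.5966, 0.0959, 0.1314]
orientation: [[1.0, -0.001, -0.001], [-0.001, -1.0, 0.0], [-0.001, -0.0, -1.0]]
force: [2.3, -3.7, -2.3]
width: 0.0228
t33.6 pos [596.6  95.9 131.4] yaw -0.0 shift [-0.6  0.4 13.4] rows>=0.3 tilt [-0.001  0.    -1.   ] F [ 2.3 -3.7 -2.3] w 22.8
turn az -0.0 or level [-0.03  0.03  0.  ]
```

```bash
python3 -m pendant '[[[0.5,0,3],[0,0,0],1],[[0,0,3],[0,0,0],1],[[0,0,3],[0,0,0],1],[[0,0,2],[0,0,0],1],[[0,0,1],[0,0,0],1],[[0,0,0],[0,0,0],1]]'; python3 go.py 596 95.5 118 0;  python3 - <<'E'
from h import *
s=cap('scene','s18.png')
z=s['pixels'][150:260,340:450]
cv2.imwrite('pics/m18.png',cv2.resize(z,None,fx=5,fy=5,interpolation=cv2.INTER_CUBIC))
E
```

```text
time: 34.07
tcp_pos: [0.5969, 0.0959, 0.1196]
orientation: [[1.0, -0.001, -0.001], [-0.001, -1.0, 0.0], [-0.001, -0.0, -1.0]]
force: [1.3, -2.4, -1.8]
width: 0.0226
t34.1 pos [596.9  95.9 119.6] yaw -0.0 shift [-0.9  0.4  1.6] rows>=0.0 tilt [-0.001  0.    -1.   ] F [ 1.3 -2.4 -1.8] w 22.6
turn az -0.0 or level [-0.02  0.07  0.  ]
```

View pics/m18.png

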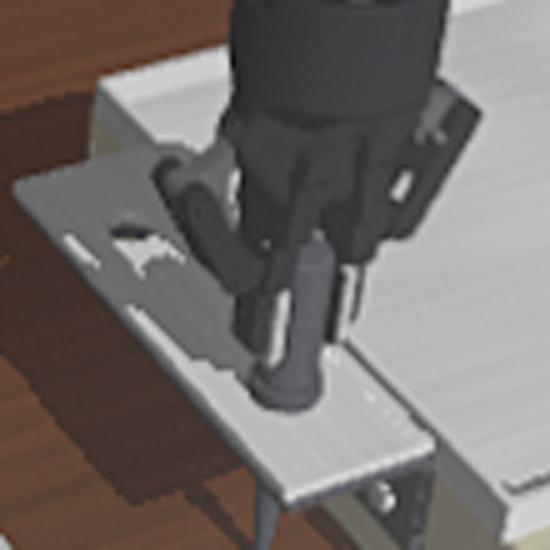

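Nearly seated. I'll press a few mm more until contact.

```bash
python3 -m pendant '[[[0,0,1],[0,0,0],1],[[0,0,1],[0,0,0],1],[[0,0,0],[0,0,0],1]]'; python3 go.py 596 95.5 118 0;python3 -m pendant '[[[0,0,1],[0,0,0],1],[[0,0,1],[0,0,0],1],[[0,0,0],[0,0,0],1]]'; python3 go.py 596 95.5 118 0
```

```text
time: 34.37
tcp_pos: [0.5971, 0.0959, 0.1194]
orientation: [[1.0, -0.001, -0.001], [-0.001, -1.0, 0.0], [-0.001, -0.0, -1.0]]
force: [-2.9, -2.5, 4.9]
width: 0.0227
t34.4 pos [597.1  95.9 119.4] yaw -0.0 shift [-1.1  0.4  1.4] rows>=0.0 tilt [-0.001  0.    -1.   ] F [-2.9 -2.5  4.9] w 22.7
turn az -0.0 or level [-0.01  0.05 -0.  ]
time: 34.62
tcp_pos: [0.5972, 0.0959, 0.1193]
orientation: [[1.0, -0.0, -0.0], [-0.0, -1.0, -0.0], [-0.0, 0.0, -1.0]]
force: [-7.2, -2.6, 13.8]
width: 0.0227
t34.6 pos [597.2  95.9 119.3] yaw -0.0 shift [-1.2  0.4  1.3] rows>=0.0 tilt [-0. -0. -1.] F [-7.2 -2.6 13.8] w 22.7
turn az -0.0 or level [0.   0.03 0.  ]
```

It is seated: z stays at 119.3 while the upward force rises to 14 N. I'm releasing and going for the pin.

```bash
python3 -m pendant '[[[0,0,-1],[0,0,0],0.8],[[0,0,0],[0,0,0],0.5],[[0,0,0],[0,0,0],0.4],[[0,0,0],[0,0,0],0.4],[[0,0,-12],[0,0,0],0.4],[[0,0,-25],[0,0,0],0.4],[[0,0,-30],[0,0,0],0.4],[[0,0,-20],[0,0,0],0.4],[[0,0,0],[0,0,0],0.4]]'; python3 - <<'E'
from h import *
go(434,-161,205,0)
s=cap('scene','s19.png');t=cap('top','t19.png')
cv2.imwrite('pics/m19.png',np.hstack([cv2.resize(s['pixels'][130:260,330:460],None,fx=3,fy=3),cv2.resize(t['pixels'][210:340,260:390],None,fx=3,fy=3)]))
E
```

```text
time: 35.37
tcp_pos: [0.6013, 0.0961, 0.2112]
orientation: [[1.0, -0.001, 0.012], [-0.001, -1.0, 0.001], [0.012, -0.001, -1.0]]
force: [1.5, 1.1, 0.9]
width: 0.0517
t35.4 pos [601.3  96.1 211.2] yaw -0.0 shift [-167.2  257.2    4.1] rows>=6.4 tilt [ 0.012  0.001 -1.   ] F [1.5 1.1 0.9] w 51.7
turn az -0.0 or level [-0.04 -0.67  0.  ]
```

View pics/m19.png

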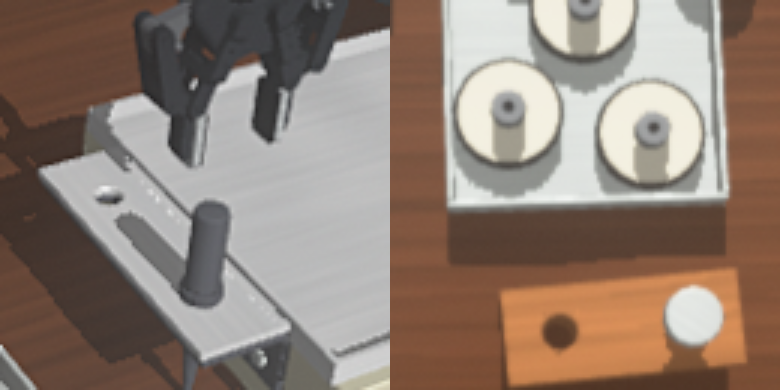

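The drift stands seated in hole b. Moving to the pin.

```bash
python3 -m pendant '[[[-18,28,0],[0,0,0],0.3],[[-20,31,0],[0,0,0],0.3],[[-21,33,0],[0,0,0],0.3],[[-21,33,0],[0,0,0],0.3],[[-21,33,0],[0,0,0],0.3],[[-21,33,0],[0,0,0],0.3],[[-21,33,0],[0,0,0],0.3],[[-20,30,0],[0,0,0],0.3],[[0,0,0],[0,0,0],0.3],[[0,0,0],[0,0,0],0.3]]'; python3 go.py 434 -161 116 0
```

```text
time: 36.3
tcp_pos: [0.4325, -0.1589, 0.2028]
orientation: [[1.0, -0.005, -0.002], [-0.005, -1.0, 0.002], [-0.002, -0.002, -1.0]]
force: [-0.1, -0.1, -0.4]
width: 0.0597
t36.3 pos [ 432.5 -158.9  202.8] yaw -0.3 shift [ 1.7  2.3 86.8] rows>=2.2 tilt [-0.002  0.002 -1.   ] F [-0.1 -0.1 -0.4] w 59.7
turn az -0.3 or level [-0.12  0.14 -0.  ]
```

```bash
python3 -m pendant '[[[1,2,20],[0,0,0],0.3],[[0,0,28],[0,0,0],0.3],[[0,0,22],[0,0,0],0.3],[[0,0,12],[0,0,0],0.3],[[0,0,3],[0,0,0],0.3],[[0,0,0],[0,0,0],0.3],[[0,0,0],[0,0,0],0.3]]'; python3 - <<'E'
from h import *
go(434,-161,116,0)
s=cap('scene','s20.png')
cv2.imwrite('pics/m20.png',cv2.resize(s['pixels'][120:270,180:330],None,fx=4,fy=4))
E
```

```text
time: 36.88
tcp_pos: [0.4359, -0.1595, 0.1195]
orientation: [[1.0, 0.001, 0.0], [0.001, -1.0, 0.0], [0.0, -0.0, -1.0]]
force: [0.8, 0.3, 0.0]
width: 0.0598
t36.9 pos [ 435.9 -159.5  119.5] yaw 0.0 shift [-1.9  1.5  3.5] rows>=0.1 tilt [ 0.  0. -1.] F [0.8 0.3 0. ] w 59.8
turn az 0.0 or level [-0.01 -0.01 -0.  ]
```

View pics/m20.png

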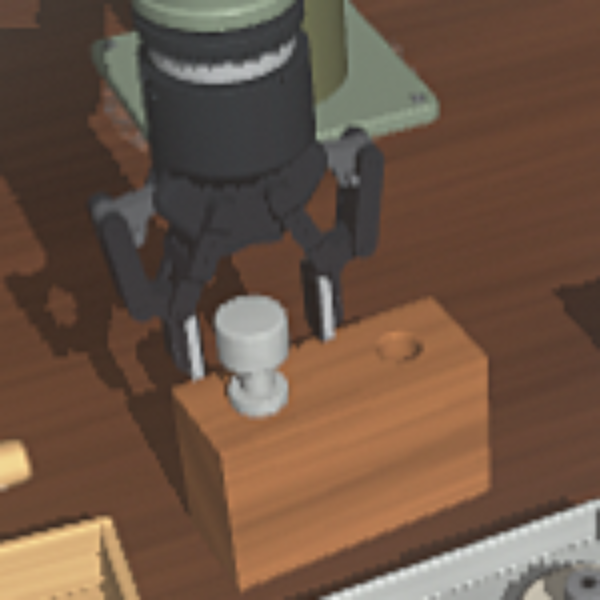

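```bash
python3 -m pendant '[[[-1.5,1.5,2],[0,0,0],0.3],[[0,0,0],[0,0,0],0.45],[[0,0,0],[0,0,0],0.5],[[0,0,0],[0,0,0],0.6],[[0,0,0],[0,0,0],1],[[0,0,0],[0,0,0],1],[[0,0,0],[0,0,0],1],[[0,0,0],[0,0,0],1]]'; python3 go.py 434 -161 215 0
```

```text
time: 37.6
tcp_pos: [0.4341, -0.1619, 0.1181]
orientation: [[1.0, -0.001, 0.001], [-0.001, -1.0, -0.0], [0.001, 0.0, -1.0]]
force: [-1.4, 0.9, 5.1]
width: 0.0345
t37.6 pos [ 434.1 -161.9  118.1] yaw -0.0 shift [ -0.   -0.9 -96.9] rows>=2.4 tilt [ 0.001 -0.    -1.   ] F [-1.4  0.9  5.1] w 34.5
turn az -0.0 or level [ 0.03 -0.05 -0.  ]
```

```bash
python3 -m pendant '[[[0,0,-10],[0,0,0],1],[[0,0,-22],[0,0,0],1],[[0,0,-28],[0,0,0],1],[[0,0,-20],[0,0,0],1],[[3,-25,0],[0,0,0],1],[[5,-33,0],[0,0,0],1],[[6,-35,0],[0,0,0],1],[[6,-35,0],[0,0,0],1],[[6,-35,0],[0,0,0],1],[[6,-35,0],[0,0,0],1],[[6,-33,0],[0,0,0],1],[[4,-23,0],[0,0,0],1]]'; python3 -m pendant '[[[0,0,0],[0,0,0],1],[[0,0,0],[0,0,0],1],[[0,0,0],[0,0,0],1]]'; python3 go.py 477.2 99.3 180 0
```

```text
time: 38.6
tcp_pos: [0.4757, 0.095, 0.1974]
orientation: [[1.0, 0.001, 0.0], [0.001, -1.0, 0.001], [0.0, -0.001, -1.0]]
force: [0.6, -1.4, -0.8]
width: 0.0341
time: 38.85
tcp_pos: [0.4755, 0.0918, 0.1971]
orientation: [[1.0, -0.0, -0.001], [-0.0, -1.0, -0.001], [-0.001, 0.001, -1.0]]
force: [0.3, -1.0, -1.5]
width: 0.0346
t38.9 pos [475.5  91.8 197.1] yaw -0.0 shift [ 1.7 -7.5 17.1] rows>=0.4 tilt [-0.001 -0.001 -1.   ] F [ 0.3 -1.  -1.5] w 34.6
turn az -0.0 or level [ 0.04  0.04 -0.  ]
```

```bash
python3 -m pendant '[[[1.5,-4,10],[0,0,0],1],[[0,-3.5,10],[0,0,0],1],[[0,0,3],[0,0,0],1],[[0,0,0],[0,0,0],1],[[0,0,0],[0,0,0],1]]'; python3 - <<'E'
from h import *
go(477.2,99.3,160,0)
s=cap('scene','s21.png')
st=robot.get_state();x=np.array(st['tcp_pos']);R=np.array(st['orientation'])
tp=x+R@[0,0,.0671];print('tip est',tp,proj(s,tp),'hole a proj',proj(s,[.4772,.0993,.095]))
cv2.imwrite('pics/m21.png',cv2.resize(s['pixels'][140:240,330:430],None,fx=6,fy=6,interpolation=cv2.INTER_CUBIC))
E
```

```text
time: 39.27
tcp_pos: [0.4768, 0.0993, 0.1734]
orientation: [[1.0, -0.001, -0.002], [-0.001, -1.0, -0.0], [-0.002, 0.0, -1.0]]
force: [0.6, -0.1, -0.7]
width: 0.0343
t39.3 pos [476.8  99.3 173.4] yaw -0.1 shift [ 0.4  0.  13.4] rows>=0.3 tilt [-0.002 -0.    -1.   ] F [ 0.6 -0.1 -0.7] w 34.3
turn az -0.1 or level [0.01 0.1  0.  ]
tip est [0.47726833 0.09936738 0.1069144 ] (np.float64(366.8220335250971), np.float64(191.19275332270655)) hole a proj (np.float64(366.385401924837), np.float64(195.7033287295756))
```

View pics/m21.png

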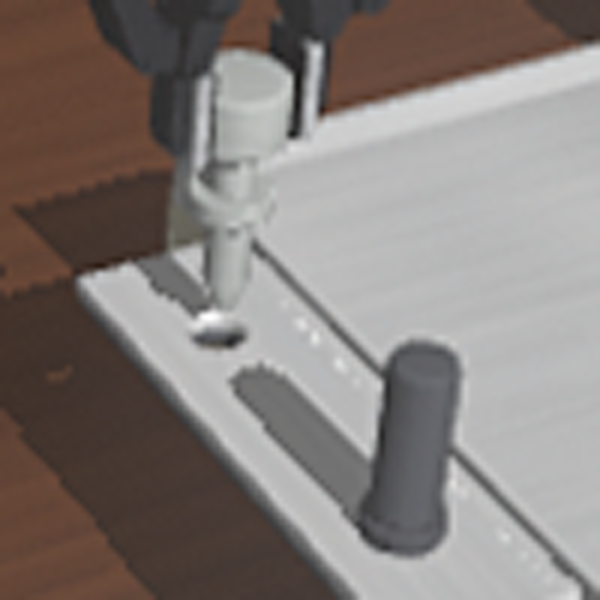

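```bash
python3 -m pendant '[[[0,0,5],[0,0,0],1],[[0,0,5],[0,0,0],1],[[0,0,5],[0,0,0],1],[[0,0,4],[0,0,0],1],[[0,0,0],[0,0,0],1]]'; python3 go.py 477.2 99.3 120 0
```

```text
time: 39.73
tcp_pos: [0.4764, 0.0997, 0.1539]
orientation: [[1.0, -0.001, -0.003], [-0.001, -1.0, -0.0], [-0.003, 0.0, -1.0]]
force: [-1.0, 0.5, -1.2]
width: 0.0344
t39.7 pos [476.4  99.7 153.9] yaw -0.0 shift [ 0.9  0.4 33.9] rows>=0.8 tilt [-0.003 -0.    -1.   ] F [-1.   0.5 -1.2] w 34.4
turn az -0.0 or level [ 0.    0.15 -0.  ]
```

```bash
python3 -m pendant '[[[0.5,0,4],[0,0,0],1],[[0,0,4],[0,0,0],1],[[0,0,4],[0,0,0],1],[[0,0,0],[0,0,0],1]]'; python3 go.py 477.2 99.3 120 0;  python3 -m pendant '[[[0,0,4],[0,0,0],1],[[0,0,4],[0,0,0],1],[[0,0,4],[0,0,0],1],[[0,0,0],[0,0,0],1]]'; python3 go.py 477.2 99.3 120 0
```

```text
time: 40.07
tcp_pos: [0.4772, 0.0998, 0.1422]
orientation: [[1.0, -0.001, -0.002], [-0.001, -1.0, 0.0], [-0.002, -0.0, -1.0]]
force: [1.1, -0.5, -1.1]
width: 0.0344
t40.1 pos [477.2  99.8 142.2] yaw -0.0 shift [ 0.1  0.5 22.2] rows>=0.6 tilt [-0.002  0.    -1.   ] F [ 1.1 -0.5 -1.1] w 34.4
turn az -0.0 or level [-0.    0.11  0.  ]
time: 40.4
tcp_pos: [0.4772, 0.0998, 0.1302]
orientation: [[1.0, -0.001, -0.002], [-0.001, -1.0, 0.0], [-0.002, -0.0, -1.0]]
force: [-0.7, -0.3, -1.1]
width: 0.0345
t40.4 pos [477.2  99.8 130.2] yaw -0.0 shift [ 0.   0.5 10.2] rows>=0.3 tilt [-0.002  0.    -1.   ] F [-0.7 -0.3 -1.1] w 34.5
turn az -0.0 or level [-0.01  0.1   0.  ]
```

```bash
python3 -m pendant '[[[0,0,3],[0,0,0],1],[[0,0,3],[0,0,0],1],[[0,0,2],[0,0,0],1],[[0,0,2],[0,0,0],1],[[0,0,0],[0,0,0],1],[[0,0,2],[0,0,0],1],[[0,0,0],[0,0,0],1]]'; python3 go.py 477.2 99.3 120 0
```

```text
time: 40.98
tcp_pos: [0.4782, 0.0998, 0.1201]
orientation: [[1.0, -0.001, 0.0], [-0.001, -1.0, -0.0], [0.0, 0.0, -1.0]]
force: [-2.1, -0.0, 4.1]
width: 0.0342
t41.0 pos [478.2  99.8 120.1] yaw -0.0 shift [-1.   0.5  0.1] rows>=0.0 tilt [ 0. -0. -1.] F [-2.1 -0.   4.1] w 34.2
turn az -0.0 or level [ 0.   -0.02 -0.  ]
```

```bash
python3 -m pendant '[[[0,0,0.5],[0,0,0],1],[[0,0,0],[0,0,0],0.7],[[0,0,0],[0,0,0],0.3],[[0,0,0],[0,0,0],0.3],[[0,0,-10],[0,0,0],0.3],[[0,0,-25],[0,0,0],0.3],[[0,0,-30],[0,0,0],0.3],[[0,0,-25],[0,0,0],0.3],[[0,0,0],[0,0,0],0.3]]'; python3 - <<'E'
from h import *
go(597.2,95.9,210,0)
s=cap('scene','s22.png')
cv2.imwrite('pics/m22.png',cv2.resize(s['pixels'][140:240,330:430],None,fx=6,fy=6,interpolation=cv2.INTER_CUBIC))
E
```

```text
time: 41.73
tcp_pos: [0.4822, 0.1, 0.2156]
orientation: [[1.0, -0.001, 0.013], [-0.001, -1.0, 0.0], [0.013, -0.0, -1.0]]
force: [0.7, 0.2, 0.9]
width: 0.0597
t41.7 pos [482.2 100.  215.6] yaw -0.0 shift [114.9   4.    7. ] rows>=2.9 tilt [ 0.013  0.    -1.   ] F [0.7 0.2 0.9] w 59.7
turn az -0.0 or level [-0.03 -0.72  0.  ]
```

View pics/m22.png

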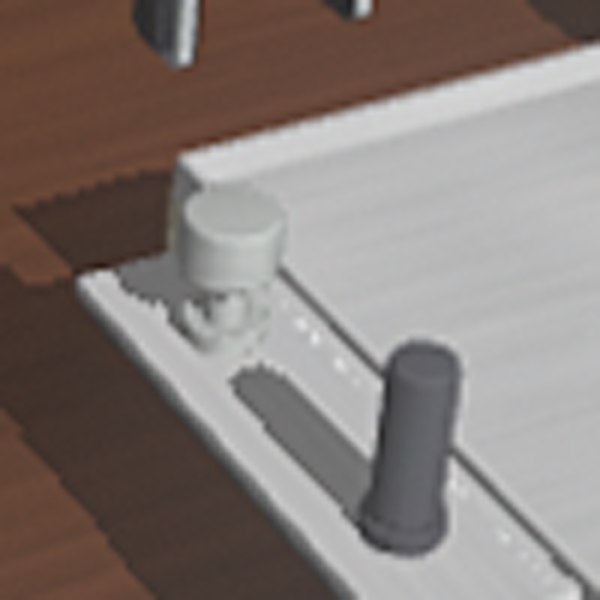

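The pin is fully home, with its collar on the flange. I'm going back to the drift to draw it straight up.

```bash
python3 -m pendant '[[[28,0,0],[0,0,0],0.4],[[33,1,0],[0,0,0],0.4],[[33,2,0],[0,0,0],0.4],[[20,1,0],[0,0,0],0.4],[[0,0,0],[0,0,0],0.4],[[0,0,0],[0,0,0],0.4],[[0,0,20],[0,0,0],0.4],[[0,0,20],[0,0,0],0.4],[[0,0,0],[0,0,0],0.4]]'; python3 go.py 597.2 95.9 119.3 0
```

```text
time: 42.53
tcp_pos: [0.587, 0.0958, 0.1637]
orientation: [[1.0, -0.001, -0.011], [-0.001, -1.0, -0.0], [-0.011, 0.0, -1.0]]
force: [-1.7, -0.5, -0.7]
width: 0.0512
t42.5 pos [587.   95.8 163.7] yaw -0.0 shift [10.7 -0.1 44.3] rows>=1.1 tilt [-0.011 -0.    -1.   ] F [-1.7 -0.5 -0.7] w 51.2
turn az -0.0 or level [ 0.01  0.62 -0.  ]
```

```bash
python3 -m pendant '[[[0,0,0],[0,0,0],0.4],[[0,0,0],[0,0,0],0.4],[[0,0,0],[0,0,0],0.4]]'; python3 go.py 597.2 95.9 119.3 0
```

```text
time: 42.78
tcp_pos: [0.5924, 0.0958, 0.1704]
orientation: [[1.0, -0.001, 0.002], [-0.001, -1.0, 0.0], [0.002, -0.0, -1.0]]
force: [0.1, 0.3, 0.9]
width: 0.0512
t42.8 pos [592.4  95.8 170.4] yaw -0.0 shift [ 4.6 -0.1 51.1] rows>=1.3 tilt [ 0.002  0.    -1.   ] F [0.1 0.3 0.9] w 51.2
turn az -0.0 or level [-0.   -0.14  0.  ]
```

```bash
python3 -m pendant '[[[4.5,0,0],[0,0,0],0.4],[[0,0,0],[0,0,0],0.4],[[0,0,15],[0,0,0],0.4],[[0,0,18],[0,0,0],0.4],[[0,0,12],[0,0,0],0.4],[[0,0,5],[0,0,0],0.4],[[0,0,0],[0,0,0],0.4],[[0,0,0],[0,0,0],0.4]]'; python3 go.py 597.2 95.9 119.3 0
```

```text
time: 43.45
tcp_pos: [0.5966, 0.0957, 0.1189]
orientation: [[1.0, -0.001, -0.0], [-0.001, -1.0, -0.0], [-0.0, 0.0, -1.0]]
force: [-0.1, 0.1, 1.0]
width: 0.0517
t43.5 pos [596.6  95.7 118.9] yaw -0.0 shift [ 0.6 -0.2 -0.4] rows>=0.0 tilt [-0. -0. -1.] F [-0.1  0.1  1. ] w 51.7
turn az -0.0 or level [ 0.  0. -0.]
```

```bash
python3 -m pendant '[[[0.5,0,0],[0,0,0],0.6],[[0,0,0],[0,0,0],0.7],[[0,0,0],[0,0,0],1],[[0,0,0],[0,0,0],1],[[0,0,0],[0,0,0],1],[[0,0,0],[0,0,0],1],[[0,0,-4],[0,0,0],1],[[0,0,-6],[0,0,0],1],[[0,0,-8],[0,0,0],1]]'; python3 go.py 597.2 95.9 235 0
```

```text
time: 44.2
tcp_pos: [0.5969, 0.0958, 0.1349]
orientation: [[1.0, -0.001, -0.0], [-0.001, -1.0, 0.001], [-0.0, -0.001, -1.0]]
force: [5.4, 1.4, -7.5]
width: 0.0226
t44.2 pos [596.9  95.8 134.9] yaw -0.1 shift [ 3.000e-01 -1.000e-01 -1.001e+02] rows>=2.5 tilt [-0.     0.001 -1.   ] F [ 5.4  1.4 -7.5] w 22.6
turn az -0.1 or level [-0.03  0.    0.  ]
```

```bash
python3 -m pendant '[[[0.5,0,-8],[0,0,0],1],[[0,0,-10],[0,0,0],1],[[0,0,-14],[0,0,0],1],[[0,0,-18],[0,0,0],1],[[0,0,-20],[0,0,0],1],[[0,0,-20],[0,0,0],1],[[0,0,-12],[0,0,0],1],[[0,0,0],[0,0,0],1],[[0,0,0],[0,0,0],1]]'; python3 - <<'E'
from h import *
go(427.7,-81.5,235,0)
s=cap('scene','s23.png')
cv2.imwrite('pics/m23.png',cv2.resize(s['pixels'][110:240,330:460],None,fx=4.5,fy=4.5,interpolation=cv2.INTER_CUBIC))
E
```

```text
time: 44.95
tcp_pos: [0.5973, 0.0956, 0.2394]
orientation: [[1.0, -0.001, 0.001], [-0.001, -1.0, -0.0], [0.001, 0.0, -1.0]]
force: [0.1, 0.4, -2.5]
width: 0.0223
t45.0 pos [597.3  95.6 239.4] yaw -0.0 shift [-169.5  177.2    4.3] rows>=4.4 tilt [ 0.001 -0.    -1.   ] F [ 0.1  0.4 -2.5] w 22.3
turn az -0.0 or level [ 0.01 -0.03  0.  ]
```

View pics/m23.png

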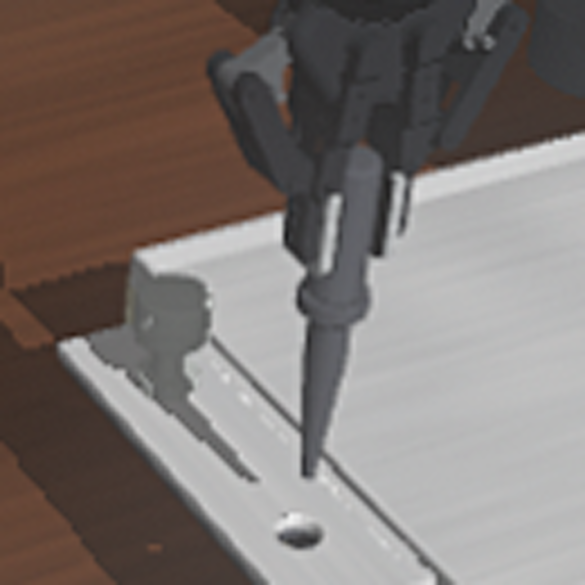

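The drift is out and the pin stays home. I'm moving back to the block's free hole.

```bash
python3 -m pendant '[[[-18,19,0],[0,0,0],1],[[-26,27,0],[0,0,0],1],[[-28,30,0],[0,0,0],1],[[-28,30,0],[0,0,0],1],[[-28,30,0],[0,0,0],1],[[-24,25,0],[0,0,0],1],[[-17,16,0],[0,0,0],1],[[0,0,0],[0,0,0],1],[[0,0,0],[0,0,0],1],[[0,0,0],[0,0,0],1]]'; python3 go.py 427.7 -81.5 225 0
```

```text
time: 45.83
tcp_pos: [0.428, -0.0807, 0.2378]
orientation: [[1.0, -0.001, -0.001], [-0.001, -1.0, 0.001], [-0.001, -0.001, -1.0]]
force: [-0.4, 0.2, -1.9]
width: 0.0227
t45.8 pos [428.  -80.7 237.8] yaw -0.1 shift [-0.2  0.8 12.8] rows>=0.3 tilt [-0.001  0.001 -1.   ] F [-0.4  0.2 -1.9] w 22.7
turn az -0.1 or level [-0.07  0.08 -0.  ]
```

```bash
python3 - <<'E'
from h import *
c=cap('top')
print(onz(c,316.4,319.7,.093))
E
python3 -m pendant '[[[0,0.5,6],[0,0,0],1],[[0,0,8],[0,0,0],1],[[0,0,8],[0,0,0],1],[[0,0,6],[0,0,0],1],[[0,0,0],[0,0,0],1]]'; python3 go.py 427.7 -81.5 117.5 0
```

```text
[ 0.42907329 -0.0821361   0.093     ]
time: 46.3
tcp_pos: [0.4269, -0.0808, 0.2083]
orientation: [[1.0, -0.0, -0.004], [-0.0, -1.0, 0.002], [-0.004, -0.002, -1.0]]
force: [-1.3, 0.3, -2.3]
width: 0.0227
t46.3 pos [426.9 -80.8 208.3] yaw -0.0 shift [ 1.2  0.8 90.8] rows>=2.3 tilt [-0.004  0.002 -1.   ] F [-1.3  0.3 -2.3] w 22.7
turn az -0.0 or level [-0.1   0.25 -0.  ]
```

```bash
python3 -m pendant '[[[0.5,0.5,6],[0,0,0],1],[[0,0,8],[0,0,0],1],[[0,0,8],[0,0,0],1],[[0,0,8],[0,0,0],1],[[0,0,0],[0,0,0],1],[[0,0,0],[0,0,0],1]]'; python3 go.py 428.2 -81.6 117.5 0
```

```text
time: 46.8
tcp_pos: [0.4282, -0.082, 0.1799]
orientation: [[1.0, -0.001, -0.002], [-0.001, -1.0, 0.001], [-0.002, -0.001, -1.0]]
force: [0.5, -0.5, -2.3]
width: 0.0226
t46.8 pos [428.2 -82.  179.9] yaw -0.0 shift [ 0.1 -0.3 62.4] rows>=1.6 tilt [-0.002  0.001 -1.   ] F [ 0.5 -0.5 -2.3] w 22.6
turn az -0.0 or level [-0.04  0.1   0.  ]
```

```bash
python3 -m pendant '[[[0,0,8],[0,0,0],1],[[0,0,8],[0,0,0],1],[[0,0,6],[0,0,0],1],[[0,0,0],[0,0,0],1],[[0,0,0],[0,0,0],1]]'; python3 go.py 428.2 -81.6 117.5 0
```

```text
time: 47.22
tcp_pos: [0.4282, -0.082, 0.1581]
orientation: [[1.0, -0.001, -0.002], [-0.001, -1.0, 0.001], [-0.002, -0.001, -1.0]]
force: [-0.6, -0.4, -1.4]
width: 0.0227
t47.2 pos [428.2 -82.  158.1] yaw -0.0 shift [ 0.1 -0.3 40.6] rows>=1.0 tilt [-0.002  0.001 -1.   ] F [-0.6 -0.4 -1.4] w 22.7
turn az -0.0 or level [-0.04  0.09 -0.  ]
```

```bash
python3 -m pendant '[[[0,0,7],[0,0,0],1],[[0,0,7],[0,0,0],1],[[0,0,7],[0,0,0],1],[[0,0,5],[0,0,0],1],[[0,0,0],[0,0,0],1],[[0,0,0],[0,0,0],1]]'; python3 go.py 428.2 -81.6 117.5 0;python3 -m pendant '[[[0,0,5],[0,0,0],1],[[0,0,4],[0,0,0],1],[[0,0,4],[0,0,0],1],[[0,0,1.5],[0,0,0],1],[[0,0,0],[0,0,0],1],[[0,0,0],[0,0,0],1]]'; python3 go.py 428.2 -81.6 117.5 0
```

```text
time: 47.72
tcp_pos: [0.4283, -0.082, 0.1322]
orientation: [[1.0, -0.001, -0.001], [-0.001, -1.0, 0.0], [-0.001, -0.0, -1.0]]
force: [0.2, 0.1, -1.8]
width: 0.023
t47.7 pos [428.3 -82.  132.2] yaw -0.0 shift [-0.1 -0.4 14.7] rows>=0.4 tilt [-0.001  0.    -1.   ] F [ 0.2  0.1 -1.8] w 23.0
turn az -0.0 or level [-0.03  0.07 -0.  ]
time: 48.22
tcp_pos: [0.4288, -0.0822, 0.1182]
orientation: [[1.0, -0.001, 0.0], [-0.001, -1.0, -0.0], [0.0, 0.0, -1.0]]
force: [0.1, -0.1, -1.3]
width: 0.0228
t48.2 pos [428.8 -82.2 118.2] yaw -0.0 shift [-0.6 -0.6  0.7] rows>=0.0 tilt [ 0. -0. -1.] F [ 0.1 -0.1 -1.3] w 22.8
turn az -0.0 or level [ 0. -0. -0.]
```

Almost down. I'll go to contact, release, and retreat clear of the views.

```bash
python3 -m pendant '[[[0,0,1.5],[0,0,0],1],[[0,0,0],[0,0,0],1],[[0,0,0],[0,0,0],1]]'; python3 -m pendant '[[[0,0,0],[0,0,0],0.7],[[0,0,0],[0,0,0],0.4],[[0,0,0],[0,0,0],0.4],[[0,0,-10],[0,0,0],0.4],[[0,0,-25],[0,0,0],0.4],[[0,0,-35],[0,0,0],0.4],[[0,0,-35],[0,0,0],0.4],[[0,0,-15],[0,0,0],0.4],[[0,30,0],[0,0,0],0.4],[[0,36,0],[0,0,0],0.4],[[0,36,0],[0,0,0],0.4],[[0,36,0],[0,0,0],0.4]]'; python3 -m pendant '[[[0,36,0],[0,0,0],0.4],[[0,36,0],[0,0,0],0.4],[[0,36,0],[0,0,0],0.4],[[0,36,0],[0,0,0],0.4],[[0,30,0],[0,0,0],0.4],[[0,0,0],[0,0,0],0.4],[[0,0,0],[0,0,0],0.4],[[0,0,0],[0,0,0],0.4]]'; python3 - <<'E'
from h import *
go(0,0,0,0)
cap('scene','s30.png');cap('top','t30.png')
E
```

```text
time: 48.47
tcp_pos: [0.429, -0.0823, 0.1181]
orientation: [[1.0, -0.001, 0.0], [-0.001, -1.0, -0.0], [0.0, 0.0, -1.0]]
force: [-3.2, 1.5, 8.0]
width: 0.0224
time: 49.47
tcp_pos: [0.4288, -0.2216, 0.238]
orientation: [[1.0, 0.0, 0.002], [0.0, -1.0, -0.001], [0.002, 0.001, -1.0]]
force: [0.4, 1.0, -0.6]
width: 0.0512
time: 50.13
tcp_pos: [0.4284, -0.3937, 0.2368]
orientation: [[1.0, -0.001, -0.0], [-0.001, -1.0, 0.001], [-0.0, -0.001, -1.0]]
force: [0.2, 0.2, 0.2]
width: 0.0509
t50.1 pos [ 428.4 -393.7  236.8] yaw -0.1 shift [-428.7 -393.   237.3] rows>=10.7 tilt [-0.     0.001 -1.   ] F [0.2 0.2 0.2] w 50.9
turn az -0.1 or level [-0.06  0.01 -0.  ]
```

View pics/s30.png

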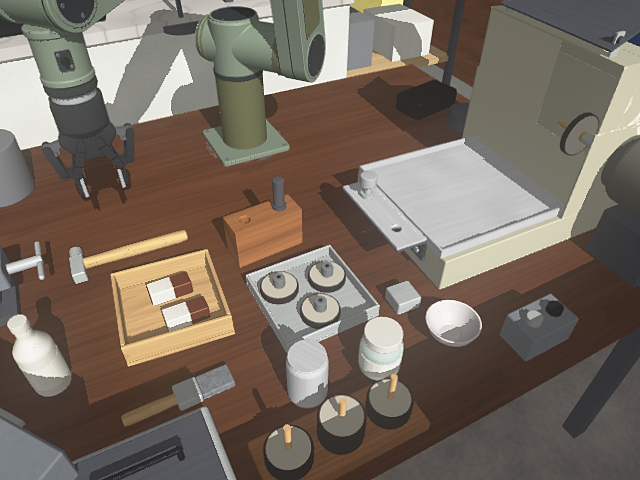

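View pics/t30.png

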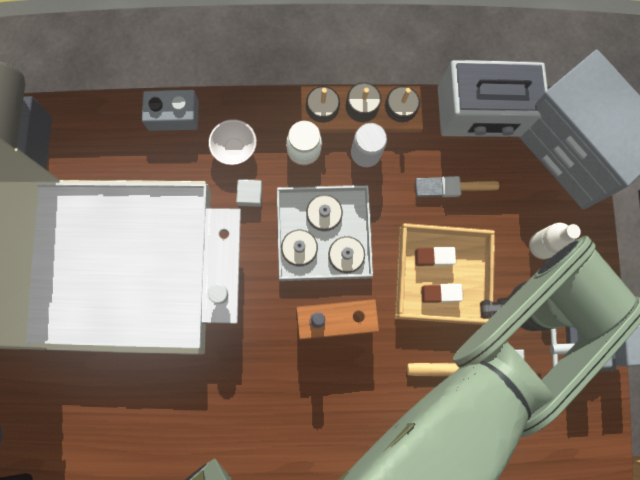

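One wheel in the steel tray was nudged (hub now at pixel (299,247), before at about (302,255)). I'll check that it lies flat, and that the pin, drift and tray are right.

```bash
python3 - <<'E'
from h import *
t=cap('top');s=cap('scene')
cv2.imwrite('pics/m31.png',np.hstack([cv2.resize(t['pixels'][180:350,200:390],None,fx=2,fy=2),cv2.resize(s['pixels'][160:330,240:430],None,fx=2,fy=2)]))
for n,u,v in [('w',299,246),('w',347,254),('w',325,211),('bar',424,256),('bar',446,256),('bar',430,293),('bar',452,293),('pin',218,294),('drift',318,319),('wface',290,247),('wface2',308,252)]: print(n,np.round(dep(t,u,v)*1e3))
print('holeb',onz(t,223.5,233.5,.095))
a=cv2.imread('pics/t0.png') if False else cv2.imread('pics/top0.png');d=cv2.absdiff(a,t['pixels']).max(2)
for n,(x0,y0,x1,y1) in dict(bowl=(205,115,262,165),jar=(284,118,325,166),can=(348,120,390,168),dap=(233,176,264,208),brush=(412,172,502,202)).items(): print(n,(d[y0:y1,x0:x1]>40).sum())
a=cv2.imread('pics/scene0.png');d=cv2.absdiff(a,s['pixels']).max(2);print('hammer scene',(d[228:285,65:190]>40).sum())
E
```

```text
w [ 372.  -43. 1252.]
w [ 562. -148.   41.]
w [ 652. -106.   39.]
bar [ 556. -305.   36.]
bar [ 555. -351.   35.]
bar [ 480. -313.   39.]
bar [ 479. -357.   45.]
pin [475.  97. 149.]
drift [427. -83. 164.]
wface [581. -34.  22.]
wface2 [570. -70.  23.]
holeb [0.59710129 0.09363261 0.095     ]
bowl 0
jar 0
can 0
dap 0
brush 0
hammer scene 402
```

View pics/m31.png

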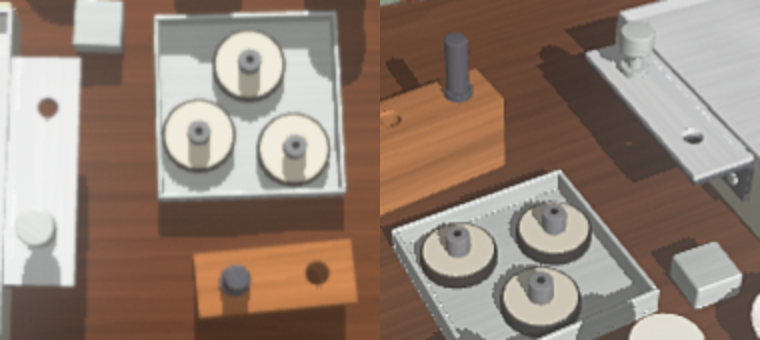

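```bash
python3 - <<'E'
from h import *
t=cap('top')
def hole(im,x0,y0,x1,y1):
    g=(210-cv2.cvtColor(im,cv2.COLOR_BGR2GRAY)[y0:y1,x0:x1].astype(float)).clip(0,60)
    m=cv2.moments(g); return x0+m['m10']/m['m00'],y0+m['m01']/m['m00']
for im in(cv2.imread('pics/top0.png'),t['pixels']):
    u,v=hole(im,214,222,235,246); print(u,v,onz(t,u,v,.095)[:2]*1e3)
s=cap('scene')
a=cv2.imread('pics/scene0.png')
cv2.imwrite('pics/m32.png',np.vstack([np.hstack([cv2.resize(i[220:290,60:200],None,fx=2.8,fy=2.8) for i in(a,s['pixels'])]),np.hstack([cv2.resize(i[219:247,207:242],None,fx=11.2,fy=11.2,interpolation=cv2.INTER_NEAREST) for i in(cv2.imread('pics/top0.png'),t['pixels'])])]))
E
```

```text
226.48335035750767 233.5070480081716 [596.9977222  87.8609093]
223.51518239250052 233.48216833095577 [597.1358627   93.60345934]
```

View pics/m32.png

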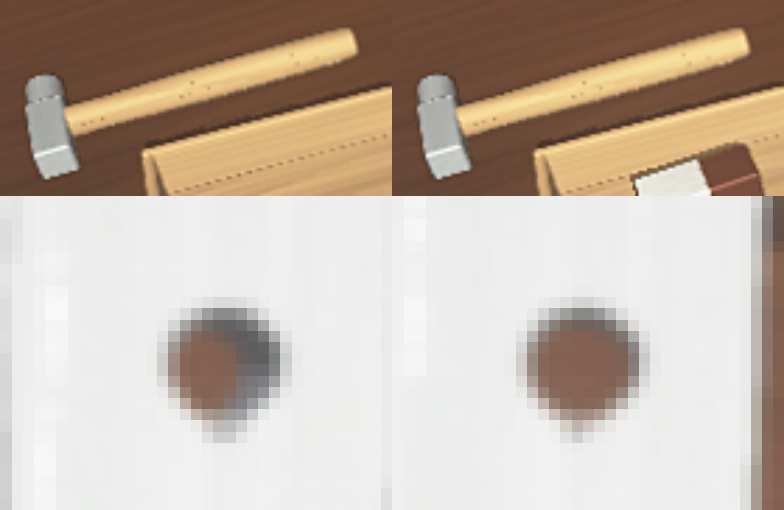

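The bracket crescent in hole b is gone, the tray came in 5.8 mm and the holes are in line. The hammer has not moved. Handing in.

```bash
python3 -c "
from bench import robot
print(robot.sign_off(), robot.get_state()['time'])"
```

```text
the job is handed in; nothing more can be done
the job is handed in; nothing more can be done
```

The job is done and handed in at about 51 s. All three wheels are in the steel tray and both bars are in the wooden box. The catch tray is locked home.

- **Locking:** I pushed the drift into the flange hole at the unit's +x end until its collar seated. It stopped sinking while the upward force rose to 14 N. With the drift still in place, the pin went fully home in the other hole. I then drew the drift and stood it back in its own hole in the block.
- **Last checks:** Camera depth shows the pin's top at 149 mm (147 mm expected) and the drift hanging on its collar (164 mm against 163 mm). The tray moved in 5.8 mm. The bracket crescent seen in the +x flange hole at the start is gone, so the holes are in line to within about 1–2 mm. The other things on the bench look unchanged.
- **Disagreements:** One wheel in the steel tray had been knocked about 15 mm aside after I set it down. It still lies flat inside, so I left it. The scene camera read 3–4 mm off the top camera, so I relied on the top view, which matched the gripper contacts to about 1 mm. In that view the +x hole now sits about 2 mm short (−y) of where the gripper held the seated drift.

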